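# Turn the vial carrier over and load the photometer

### The arm

A 7-joint arm with a two-finger parallel gripper is mounted at the origin on the work surface. World frame = base frame: x ahead of the robot, y to its left, z up, the work surface at z = 0. Lengths are in m, angles in rad, forces in N, time in s.
With the tool pointing down it reaches from about 0.4 to 0.875 m from the base axis. Payload 19.3 kg.
Tool frame: the origin (TCP) lies at the very end of the fingers, on their centre line; the grasp point (between the pads) lies 19 mm behind it; z points along the fingers, y is the line along which they close (so a half turn about z gives the same grasp; the last joint's range is limited). The gripper opens to 85 mm and grips with 20 to 120 N. Pads are 22 mm wide; open, the fingers measure 114 mm over their backs; the gripper's body (76 mm by 85 mm) begins 54 mm behind the grasp point. The pads swing forward as they close: fully open they stand 13 mm farther back than shut.
Start: joints at [-1.393, 0.521, -0.036, 1.599, 0.021, 1.021, -0.113], TCP at [0.153, 0.606, 0.231] pointing down, gripper open.
Joint ranges: [-2.91, 2.91], [-0.3, 2.13], [-1.5, 1.42], [0.17, 2.43], [-1.26, 4.41], [0.16, 1.93], [-2.52, 2.52]. Speed limits (rad/s): [1.89, 1.89, 2.39, 2.39, 3.01, 3.01, 3.01].

### API

Orientations are given as [roll, pitch, yaw] about the fixed x, y, z axes, in that order (R = Rz(yaw) Ry(pitch) Rx(roll)).
In Python, from workcell import monitor, optics, job_done gives the robot as it stands.
- The arm moves only by the shell command python3 -m handwheel 'ROWS' [FORCE]. ROWS is JSON, a list of rows, each an object of numbers: "dx", "dy", "dz": the shift along the tool's x, y, z in cm; "wx", "wy", "wz": the turn, a rotation vector about the tool's x, y, z in rad; "claw": the opening in per cent of the stroke, from 0 (shut) to 100 (fully open). A call has 1 to 8 rows; each row shifts and turns the commanded pose from where the row before left it, along the tool's axes as they then stand; what a row does not reach is not made up. A row lasts 1/8 s, in which the tool goes at most 62.5 mm and 10.7 degrees, less where a joint would pass 70% of its speed; a pose out of reach is approached as far as the arm can. A call with a gripper value outside its range is refused whole. The fingers move at their own pace and stop on an object; FORCE is the grip in N (left out, the last holds). Time passes only in rows, so rows that do not move let the fingers close. It gives the time, the measured TCP pose, the force, the opening and the grip force at its end, in the units of the state.
- monitor.observe(): the state, without advancing time (a new reading comes with each control period).
- optics.grab_frame(name): name is "side" or "top"; returns a dict with "frame" (384x512x3 uint8, blue, green, red), "fovy" (degrees; the focal length in pixels is half the picture's height over the tangent of half this angle, whatever the lens; pixels are square), "cx", "cy" (the principal point, pixels), "R" (3x3) and "t" (3): a world point X has camera coordinates R X + t. Camera axes: x right, y down, z forward; pixel columns grow to the right and rows downward; lengths in m; the calibration is good to about 2 mm. A picture is of the moment at which its call begins. There is no depth.
- job_done(): hands the job in; it is judged then, once.
Trained networks look in the newest picture that a camera, given by its name, has taken for a name from the list of things; names that differ only in an ending like _2 or _b are one class to them, and where a whole thing is asked for, a point or a joint stands for the part that bears it (a point fixed in the world has none). Each returns a list of dicts, best first, with "p" (0 to 1); they miss things now and then, are a little off and sometimes report something else, mostly with a low value. They report only what shows in the picture. A call takes as long as a camera call.
- optics.masks_of(name, camera): "region" (384x512 bool, what is visible of it) and "rect" ([left, top, width, height] in pixels, round what is visible of it).
The state is a dict: "clock": time; "qpos": joint angles; "qd": joint speeds; "joint_efforts": joint torques, N m; "position": TCP position; "tool_rot": TCP orientation; "force": force on the tool from outside, world axes, zero at the start; "moment": the same for the moment, N m; "grip_width": finger opening in m; "finger_force": force on a finger pad.
Only numpy, scipy, OpenCV 4.12 (cv2) and the standard library are available. Lean on these libraries where they do the work, as an engineer would, in place of code of your own. Each camera call takes 0.05 s, during which the arm holds its last target. There are 200 camera calls.

### The job

The grey vial carrier was left upside down on the pink drying mat. Turn it over so that its pockets face up, without letting it topple, and set it down in the photometer's black tray; then drop the green-capped sample vial into the pocket beside the blue stripe. Keep the green vial upright, let neither fall from a height, and leave the two other vials and the forceps alone.

Things in the scene. Friction and masses are not known exactly. Their poses are not given: they have to be found in the camera images.
- carrier: flat block 84 x 56 x 20 mm (x, y, z), 0.12 kg; grey face with two round blind pockets (28 mm wide, 15 mm deep) and a blue stripe along its +x end, other face black. Origin at the centre of the black face, z from there to the pocket face. Starts black face up: z points down, origin 20 mm above the mat. Stands unaided on its 56 x 20 mm end
- blue_pocket (a point): centre of the mouth of the pocket beside the blue stripe, at (+21, 0, 20) mm in the carrier's frame; axes as the carrier's
- plain_pocket (a point): centre of the mouth of the other pocket, at (-21, 0, 20) mm in the carrier's frame
- tray (a point): floor centre of the photometer's black tray, 8 mm above the table; z up, the carrier's 84 mm side goes along x. Rims 4 mm high bound a nest 92 x 64 mm, with 52 mm gaps midway in its long sides for fingers. Slab 130 mm along x, reaching 50 mm to -y; white housing (340 along x, 290 along y, 115 high, open lid to 220) begins 95 mm off to +y
- mat: fixed flat pink drying mat, 260 x 220 x 4 mm, under the carrier; origin at the centre of its underside
- blank_vial: sealed upright vial, 24 mm diameter, 50 mm tall (top 14 mm is the cap), white with a blue cap, not needed; origin at the centre of its underside, z up through the cap
- sample_vial: sealed upright vial, 24 mm diameter, 50 mm tall (top 14 mm is the cap), green with a green cap; origin at the centre of its underside, z up through the cap
- old_vial: sealed upright vial, 24 mm diameter, 50 mm tall (top 14 mm is the cap), amber with a black cap, not needed; origin at the centre of its underside, z up through the cap
- forceps: steel forceps, 130 x 16 x 8 mm, lying on the table along x, not needed; origin under the middle

How it is judged:
By the outcome, as a careful person would: the job done as asked, in the order asked, and still so for the second after the job is handed in, with the robot touching nothing.
It also fails if it takes over 72 s, if anything falls off the work surface, if the arm or the gripper's body presses on something with over 40 N, if the wrist force passes 120 N, or if a joint passes its speed limit or range.

## Working session

There is one attempt and no reset: what is moved stays moved. The work goes in short steps, Python scripts to look and compute and a shell command to move; the robot and the scene stay as the last step left them, time stands still between calls to the robot, and variables do not carry over. Pictures are saved under pics/ and viewed, at most 10 in all, crops included, and the job is handed in when it is done.

```bash
mkdir -p pics; ls
cat > h.py <<'E'
import numpy as np, cv2
from workcell import monitor, optics
from scipy.spatial.transform import Rotation as Ro
def cam(n):
    f=optics.grab_frame(n); f['f']=192/np.tan(np.radians(f['fovy'])/2); f['R']=np.array(f['R']);f['t']=np.array(f['t']); return f
def ray(f,uv,z):
    u,v=uv; d=f['R'].T@np.array([(u-f['cx'])/f['f'],(v-f['cy'])/f['f'],1]); c=-f['R'].T@f['t']
    return c+d*(z-c[2])/d[2]
def proj(f,X):
    p=np.atleast_2d(X)@f['R'].T+f['t']; return np.c_[f['cx']+f['f']*p[:,0]/p[:,2], f['cy']+f['f']*p[:,1]/p[:,2]]
def rpy(r): return Ro.from_euler('xyz',r)
E
python3 - <<'E'
from h import *
s=monitor.observe(); print({k:np.round(v,3) for k,v in s.items()})
ims=[]
for n in ['top','side']:
    f=cam(n); cv2.imwrite(f'pics/{n}0.png',f['frame']); print(n,f['fovy'],f['cx'],f['cy'],-f['R'].T@f['t'],f['R'].round(3).tolist())
    for o in ['carrier','mat','blank_vial','sample_vial','old_vial','forceps','tray']:
        for r in optics.masks_of(o,n)[:2]: print(o,round(r['p'],2),r['rect'],r['region'].sum())
E
```

```text
pics
{'clock': np.float64(0.0), 'qpos': array([-1.393,  0.522, -0.036,  1.6  ,  0.021,  1.021, -0.113]), 'qd': array([ 0.001,  0.   , -0.001,  0.   ,  0.002,  0.001,  0.002]), 'joint_efforts': array([-2.0000e-03, -9.2710e+01,  1.9790e+00, -3.6992e+01,  1.8000e-02,
        8.0000e-03,  0.0000e+00]), 'position': array([0.153, 0.606, 0.231]), 'tool_rot': array([-3.14 ,  0.   ,  2.894]), 'force': array([ 0.681, -0.589,  0.047]), 'moment': array([-0.044, -0.011,  0.01 ]), 'finger_force': np.float64(0.0), 'grip_width': np.float64(0.085)}
top 44.93058154621282 264.15934711077483 197.45032062111594 [ 0.3889395  -0.05598616  1.14137701] [[-0.008, -1.0, -0.008], [-0.993, 0.009, -0.118], [0.118, 0.007, -0.993]]
carrier 0.83 [253.2, 183.1, 31.0, 41.3] 849
carrier 0.64 [401.7, 185.4, 22.6, 49.5] 254
mat 0.65 [215.6, 146.3, 97.9, 111.0] 8472
blank_vial 0.4 [364.4, 227.2, 11.5, 6.9] 112
sample_vial 0.5 [353.1, 183.8, 13.1, 9.5] 124
old_vial 0.32 [251.8, 185.5, 33.9, 37.3] 780
forceps 0.79 [400.2, 183.2, 25.2, 52.8] 312
tray 0.92 [0.0, 83.6, 167.7, 154.4] 18259
side 49.586077022377204 254.8326359435531 189.07238106320744 [ 0.20889439 -0.74895357  0.81204394] [[0.905, -0.425, 0.008], [-0.294, -0.639, -0.71], [0.308, 0.64, -0.704]]
carrier 0.66 [226.1, 191.1, 37.1, 28.4] 662
mat 0.66 [186.7, 164.2, 120.1, 84.1] 5388
blank_vial 0.52 [257.0, 273.2, 8.5, 20.8] 198
sample_vial 0.57 [291.0, 248.5, 9.4, 19.2] 209
old_vial 0.6 [323.7, 250.1, 11.9, 19.6] 196
forceps 0.58 [280.0, 305.5, 46.1, 35.8] 367
tray 0.65 [142.4, 21.9, 124.3, 128.0] 9128
```

Run:
```python
import cv2
a=cv2.imread('pics/top0.png');b=cv2.imread('pics/side0.png')
cv2.imwrite('pics/top1.png',cv2.resize(a[40:300,80:440],None,fx=2.2,fy=2.2,interpolation=2))
cv2.imwrite('pics/side1.png',cv2.resize(b[60:360,100:400],None,fx=2,fy=2,interpolation=2))
```

```text
(no output)
```

View pics/top1.png

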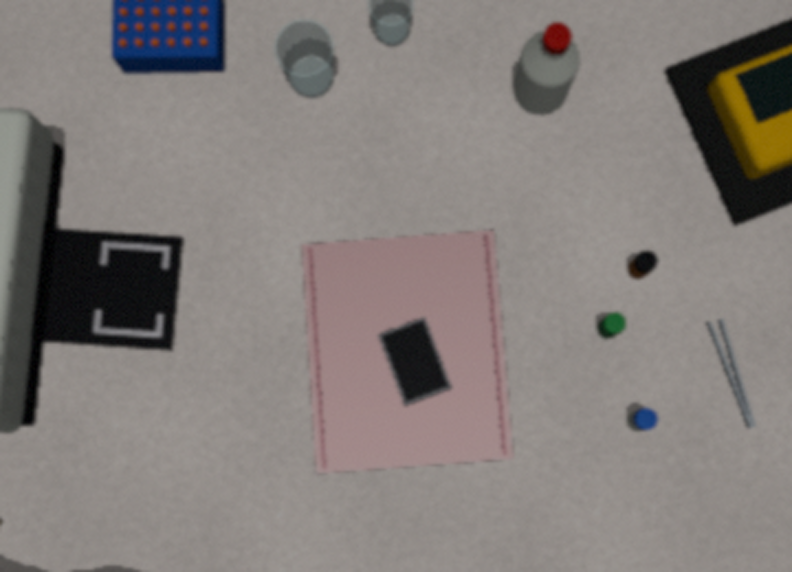

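View pics/side1.png

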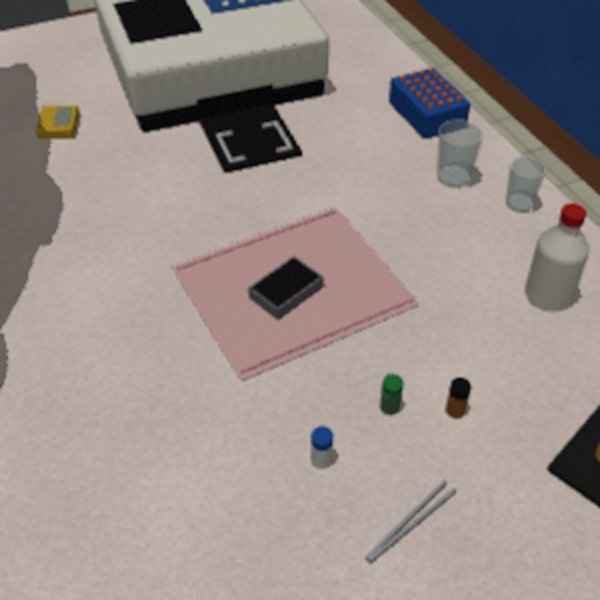

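The top view (2.2x crop, offset 80,40) shows the carrier black face up at about (414,361), with the tray's white rims round (135,290). The green vial is at (612,324), with the amber (643,263) and blue (644,419) vials either side of it. The networks' vial rectangles agree, but top "old_vial" wrongly sits on the carrier.

```bash
cat > meas.py <<'E'
from h import *
for n in ['top','side']:
    f=cam(n); im=f['frame']; g=cv2.cvtColor(im,cv2.COLOR_BGR2GRAY); hsv=cv2.cvtColor(im,cv2.COLOR_BGR2HSV)
    # carrier black face
    x,y,w,h=(240,170,60,65) if n=='top' else (215,180,60,50)
    m=np.zeros_like(g); m[y:y+h,x:x+w]=(g[y:y+h,x:x+w]<75)*255
    c=max(cv2.findContours(m,0,1)[0],key=cv2.contourArea)
    P=np.array([ray(f,p[0],.024)[:2] for p in c])*1000
    r=cv2.minAreaRect(P.astype(np.float32)); print(n,'carrier',r)
    # tray rims
    x,y,w,h=(115,146,45,52) if n=='top' else (200,118,50,28)
    m=np.zeros_like(g); m[y:y+h,x:x+w]=(g[y:y+h,x:x+w]>95)*255
    v=np.argwhere(m)[:,::-1]; P=np.array([ray(f,p,.012)[:2] for p in v])*1000
    r=cv2.minAreaRect(P.astype(np.float32)); print('tray',len(v),r)
    # green cap / vial
    for nm,lo,hi in [('green',(45,90,25),(85,255,255)),('blue',(100,120,30),(125,255,255))]:
        m=cv2.inRange(hsv,lo,hi); k,l,s,ce=cv2.connectedComponentsWithStats(m)
        for i in range(1,k):
            if s[i,4]>20 and s[i,4]<600: print(nm,s[i],ce[i].round(1),'z50',ray(f,ce[i],.05).round(4),'z43',ray(f,ce[i],.043).round(4),'z25',ray(f,ce[i],.025).round(4))
E
python3 meas.py
```

```text
top carrier ((506.6160583496094, -57.095149993896484), (80.28817749023438, 50.318878173828125), 20.26329803466797)
tray 238 ((590.8187255859375, 264.014892578125), (108.29048156738281, 127.75947570800781), 89.4743881225586)
green [353 183  11  10  82] [357.9 187.1] z50 [ 0.5411 -0.2702  0.05  ] z43 [ 0.5421 -0.2716  0.043 ] z25 [ 0.5446 -0.2751  0.025 ]
blue [368 226  10   9  72] [372.7 230.1] z50 [ 0.4391 -0.3016  0.05  ] z43 [ 0.4394 -0.3032  0.043 ] z25 [ 0.4403 -0.3072  0.025 ]
side carrier ((502.4806823730469, -65.77517700195312), (91.31439971923828, 65.33373260498047), 19.971033096313477)
tray 470 ((581.027099609375, 257.693115234375), (141.9644317626953, 159.32061767578125), 65.41093444824219)
green [291 247  10  20 153] [295.5 256.5] z50 [ 0.5334 -0.2878  0.05  ] z43 [ 0.5363 -0.2836  0.043 ] z25 [ 0.544  -0.2727  0.025 ]
blue [199  48  47  18 387] [221.9  56.9] z50 [0.7337 0.6485 0.05  ] z43 [0.7385 0.6614 0.043 ] z25 [0.7509 0.6944 0.025 ]
blue [312  95  13  14  28] [318.9 101.4] z50 [0.9106 0.2295 0.05  ] z43 [0.9171 0.2385 0.043 ] z25 [0.9336 0.2616 0.025 ]
blue [295  96  40  33 579] [312.3 113.4] z50 [0.8551 0.1788 0.05  ] z43 [0.8611 0.1873 0.043 ] z25 [0.8763 0.2092 0.025 ]
blue [256 274  10  11  95] [260.6 279. ] z50 [ 0.437  -0.3079  0.05  ] z43 [ 0.4391 -0.3039  0.043 ] z25 [ 0.4444 -0.2935  0.025 ]
```

```bash
cat > go.py <<'E'
# go.py x y z(mm) yaw tilt(deg) : shift in present tool axes (cm) and remaining turn vector (rad). tilt = turn about tool y
import sys
from h import *
s=monitor.observe(); p=np.array(s['position']); R=rpy(s['tool_rot'])
x,y,z,yaw,tilt=map(float,sys.argv[1:6])
T=rpy([np.pi,0,np.radians(yaw)])*Ro.from_euler('y',np.radians(tilt))
d=np.array([x,y,z])/1000-p
print('shift first cm',(R.inv().apply(d)*100).round(2),'| turn',(R.inv()*T).as_rotvec().round(3),'| shift after turn cm',(T.inv().apply(d)*100).round(2))
E
python3 - <<'E'
from h import *
f=cam('top'); g=cv2.cvtColor(f['frame'],cv2.COLOR_BGR2GRAY)
x,y,w,h=115,143,50,60; c=g[y:y+h,x:x+w]
m=((c>85)*255).astype(np.uint8); k,l,s,ce=cv2.connectedComponentsWithStats(m)
pts=[]
for i in range(1,k):
    b=s[i]
    if b[4]>15: print(b,ce[i].round(1))
    if b[4]>15 and b[0]>0 and b[1]>0 and b[0]+b[2]<w and b[1]+b[3]<h: pts.append(np.argwhere(l==i)[:,::-1]+[x,y])
pts=np.vstack(pts); P=np.array([ray(f,p,.012)[:2] for p in pts])*1000
print(cv2.minAreaRect(P.astype(np.float32)))
m=g[150:170,362:382]<60; v=np.argwhere(m)[:,::-1]+[362,150]; print('old',len(v),v.mean(0),ray(f,v.mean(0),.04))
r=optics.masks_of('tray','top')[0]
E
python3 -m handwheel '[{"dx":-3.6,"dy":-4.0},{"dx":-3.6,"dy":-4.0},{"dx":-3.6,"dy":-4.0},{"dx":-3.6,"dy":-4.0},{"dx":-3.6,"dy":-4.0},{"dx":-3.6,"dy":-4.0},{"dx":-3.6,"dy":-4.0}]' 60
python3 -m handwheel '[{"dx":-3.6,"dy":-4.0},{"dx":-3.6,"dy":-4.0},{"dx":-3.6,"dy":-4.0},{"dx":-3.6,"dy":-4.0},{"dx":-3.6,"dy":-4.0},{"dx":-3.6,"dy":-4.0},{"dx":-3.6,"dy":-3.5},{"wz":0.18}]'
python3 go.py 507 -58 230 20.3 0; python3 -c "
from h import *;print(np.round(monitor.observe()['qpos'],2))"
```

```text
[  0   0  50  60 621] [32.5 35. ]
[ 11   7  31  12 119] [26.1 10.5]
[  7  38  32  12 125] [22.6 45.8]
((591.485595703125, 260.1931457519531), (76.7574691772461, 104.07459259033203), 85.64781188964844)
old 101 [371.43564356 159.76237624] [ 0.60863162 -0.30682165  0.04      ]
shift first cm [-50.57 -55.68   0.13] | turn [0.    0.    2.539] | shift after turn cm [10.14 74.53  0.13]
[-1.39  0.52 -0.04  1.6   0.02  1.02 -0.11]schema error: expected keys dx, dy, dz, wx, wy, wz, claw
schema error: expected keys dx, dy, dz, wx, wy, wz, claw
```

The rim pair measures 104 x 77 mm outside, which fits a 92 x 64 nest. That puts the tray centre at about (591, 260) with its long axis at −4.4°. Each row needs all seven keys.

```bash
python3 -m handwheel '[{"dx":-3.6,"dy":-4.0,"dz":0,"wx":0,"wy":0,"wz":0,"claw":100},{"dx":-3.6,"dy":-4.0,"dz":0,"wx":0,"wy":0,"wz":0,"claw":100},{"dx":-3.6,"dy":-4.0,"dz":0,"wx":0,"wy":0,"wz":0,"claw":100},{"dx":-3.6,"dy":-4.0,"dz":0,"wx":0,"wy":0,"wz":0,"claw":100},{"dx":-3.6,"dy":-4.0,"dz":0,"wx":0,"wy":0,"wz":0,"claw":100},{"dx":-3.6,"dy":-4.0,"dz":0,"wx":0,"wy":0,"wz":0,"claw":100},{"dx":-3.6,"dy":-4.0,"dz":0,"wx":0,"wy":0,"wz":0,"claw":100}]' 60
python3 -m handwheel '[{"dx":-3.6,"dy":-4.0,"dz":0,"wx":0,"wy":0,"wz":0,"claw":100},{"dx":-3.6,"dy":-4.0,"dz":0,"wx":0,"wy":0,"wz":0,"claw":100},{"dx":-3.6,"dy":-4.0,"dz":0,"wx":0,"wy":0,"wz":0,"claw":100},{"dx":-3.6,"dy":-4.0,"dz":0,"wx":0,"wy":0,"wz":0,"claw":100},{"dx":-3.6,"dy":-4.0,"dz":0,"wx":0,"wy":0,"wz":0,"claw":100},{"dx":-3.6,"dy":-4.0,"dz":0,"wx":0,"wy":0,"wz":0,"claw":100},{"dx":-3.6,"dy":-3.7,"dz":0,"wx":0,"wy":0,"wz":0,"claw":100},{"dx":0,"dy":0,"dz":0,"wx":0,"wy":0,"wz":0.18,"claw":100}]'
python3 go.py 507 -58 230 20.3 0; python3 -c "
from h import *;print(np.round(monitor.observe()['qpos'],2))"
```

```text
clock: 1.88
position: [0.3296, 0.2711, 0.2316]
tool_rot: [3.141, 0.0, 2.894]
force: [1.3, 0.8, 0.3]
grip_width: 0.0853
finger_force: 0.0
clock: 2.88
position: [0.5062, -0.0617, 0.2313]
tool_rot: [-3.141, 0.001, 2.707]
force: [0.1, 1.3, -0.3]
grip_width: 0.0856
finger_force: 0.0
shift first cm [0.08 0.37 0.13] | turn [1.000e-03 2.000e-03 2.353e+00] | shift after turn cm [ 0.2  -0.32  0.13]
[-0.25  0.35  0.33  1.91 -0.14  0.9   1.28]
```

```bash
python3 -m handwheel '[{"dx":0,"dy":0,"dz":0,"wx":0,"wy":0,"wz":0.18,"claw":100},{"dx":0,"dy":0,"dz":0,"wx":0,"wy":0,"wz":0.18,"claw":100},{"dx":0,"dy":0,"dz":0,"wx":0,"wy":0,"wz":0.18,"claw":100},{"dx":0,"dy":0,"dz":0,"wx":0,"wy":0,"wz":0.18,"claw":100},{"dx":0,"dy":0,"dz":0,"wx":0,"wy":0,"wz":0.18,"claw":100},{"dx":0,"dy":0,"dz":0,"wx":0,"wy":0,"wz":0.18,"claw":100},{"dx":0,"dy":0,"dz":0,"wx":0,"wy":0,"wz":0.18,"claw":100}]'
python3 -c "
from h import *;print(np.round(monitor.observe()['qpos'],2))"
python3 -m handwheel '[{"dx":0,"dy":0,"dz":0,"wx":0,"wy":0.18,"wz":0,"claw":100},{"dx":0,"dy":0,"dz":0,"wx":0,"wy":0.18,"wz":0,"claw":100}]'
python3 -c "
from h import *;print(np.round(monitor.observe()['qpos'],2))"
python3 go.py 507 -58 100 20.3 25; python3 go.py 507 -58 100 20.3 -25
```

```text
clock: 3.75
position: [0.5053, -0.0576, 0.2314]
tool_rot: [3.141, -0.0, 1.448]
force: [-0.5, 0.5, -0.4]
grip_width: 0.0854
finger_force: 0.0
[-0.48  0.4   0.63  1.93 -0.3   0.91  0.17]
clock: 4.0
position: [0.5054, -0.056, 0.2313]
tool_rot: [-3.141, -0.341, 1.457]
force: [-0.8, 0.0, -0.8]
grip_width: 0.0851
finger_force: 0.0
[-0.15  0.42  0.48  1.91 -0.62  1.02  0.56]
shift first cm [-4.55  0.2  12.32] | turn [-0.419  0.086  1.021] | shift after turn cm [-5.47  0.24 11.94]
shift first cm [-4.55  0.2  12.32] | turn [ 0.053 -0.695  1.127] | shift after turn cm [ 5.63  0.24 11.86]
```

```bash
python3 -m handwheel '[{"dx":-0.5,"dy":0,"dz":2,"wx":0,"wy":-0.08,"wz":0,"claw":100},{"dx":0,"dy":0,"dz":2,"wx":0,"wy":0,"wz":0.18,"claw":100},{"dx":0,"dy":0,"dz":2,"wx":0,"wy":0,"wz":0.18,"claw":100},{"dx":0,"dy":0,"dz":2,"wx":0,"wy":0,"wz":0.18,"claw":100},{"dx":0,"dy":0,"dz":2,"wx":0,"wy":0,"wz":0.18,"claw":100},{"dx":0,"dy":0,"dz":0,"wx":0,"wy":0,"wz":0.18,"claw":100},{"dx":0,"dy":0,"dz":0,"wx":0,"wy":0,"wz":0.18,"claw":100}]'
python3 go.py 490.2 -64.2 81.8 20.3 15
```

```text
clock: 4.88
position: [0.5068, -0.0356, 0.1325]
tool_rot: [-2.913, -0.115, 0.355]
force: [-0.1, 0.2, -0.8]
grip_width: 0.0855
finger_force: 0.0
shift first cm [-3.12  3.13  4.14] | turn [-0.228  0.147 -0.017] | shift after turn cm [-3.78  2.11  4.23]
```

```bash
python3 -m handwheel '[{"dx":0,"dy":0,"dz":0,"wx":-0.114,"wy":0.074,"wz":-0.009,"claw":100},{"dx":0,"dy":0,"dz":0,"wx":-0.114,"wy":0.073,"wz":-0.008,"claw":100},{"dx":-1.9,"dy":1.05,"dz":2.1,"wx":0,"wy":0,"wz":0,"claw":100},{"dx":-1.9,"dy":1.05,"dz":2.1,"wx":0,"wy":0,"wz":0,"claw":100},{"dx":0,"dy":0,"dz":0,"wx":0,"wy":0,"wz":0,"claw":100}]'
python3 go.py 509.6 -57 4.5 20.3 15
python3 - <<'E'
from h import *
f=cam('top');a=cv2.resize(f['frame'][150:260,200:340],None,fx=3,fy=3)
g=cam('side');b=cv2.resize(g['frame'][130:250,170:310],None,fx=3,fy=3)
h=max(a.shape[0],b.shape[0]); c=np.zeros((h,a.shape[1]+b.shape[1],3),np.uint8)
c[:a.shape[0],:a.shape[1]]=a;c[:b.shape[0],a.shape[1]:]=b
c=cv2.resize(c,None,fx=.92,fy=.92); cv2.imwrite('pics/p2.png',c); print(c.shape)
E
```

```text
clock: 5.5
position: [0.4892, -0.0656, 0.0814]
tool_rot: [-3.141, -0.262, 0.357]
force: [1.1, 0.0, 0.5]
grip_width: 0.0855
finger_force: 0.0
shift first cm [ 0.15 -0.09  8.  ] | turn [-0.001 -0.     0.003] | shift after turn cm [ 0.15 -0.1   8.  ]
(331, 773, 3)
```

View pics/p2.png

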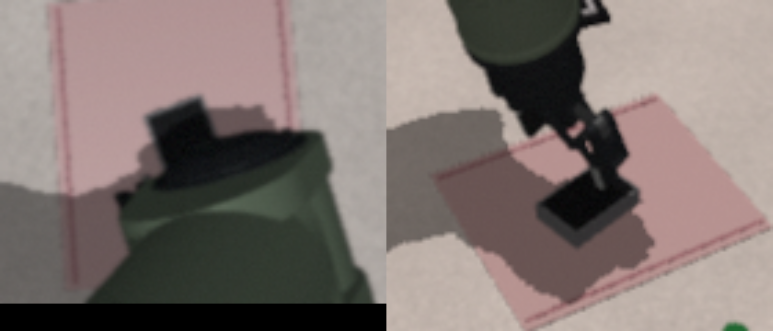

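The side picture shows the open fingers over the middle of the carrier at about (600,190), tilted as intended. Descending and closing.

```bash
python3 -m handwheel '[{"dx":0.05,"dy":-0.03,"dz":2,"wx":0,"wy":0,"wz":0,"claw":100},{"dx":0.05,"dy":-0.03,"dz":2,"wx":0,"wy":0,"wz":0,"claw":100},{"dx":0.05,"dy":-0.03,"dz":2,"wx":0,"wy":0,"wz":0,"claw":100},{"dx":0,"dy":0,"dz":1.6,"wx":0,"wy":0,"wz":0,"claw":100},{"dx":0,"dy":0,"dz":0.4,"wx":0,"wy":0,"wz":0,"claw":85}]' 60
python3 -m handwheel '[{"dx":0,"dy":0,"dz":0,"wx":0,"wy":0,"wz":0,"claw":70},{"dx":0,"dy":0,"dz":0,"wx":0,"wy":0,"wz":0,"claw":40},{"dx":0,"dy":0,"dz":0,"wx":0,"wy":0,"wz":0,"claw":40},{"dx":0,"dy":0,"dz":0,"wx":0,"wy":0,"wz":0,"claw":40}]' 60
python3 go.py 509.6 -57 4.5 20.3 15
```

```text
clock: 6.22
position: [0.517, -0.0579, 0.0129]
tool_rot: [-3.135, -0.25, 0.361]
force: [-0.6, 0.3, -0.6]
grip_width: 0.0728
finger_force: 0.0
clock: 6.72
position: [0.5162, -0.0577, 0.0139]
tool_rot: [-3.134, -0.251, 0.361]
force: [-3.3, 2.5, 9.1]
grip_width: 0.0538
finger_force: 61.3
shift first cm [-0.8  -0.29  0.77] | turn [-0.009  0.011  0.006] | shift after turn cm [-0.81 -0.3   0.76]
```

```bash
python3 -c "
from h import *;s=monitor.observe();print(np.round(s['qpos'],2),s['grip_width'],s['finger_force'],np.round(s['force'],1))
f=cam('side');cv2.imwrite('pics/p3.png',cv2.resize(f['frame'][130:250,170:310],None,fx=5,fy=5,interpolation=2))"
```

```text
[ 0.01  0.67  0.07  2.19 -1.26  0.16  0.1 ] 0.05382638556467117 61.30788456648588 [-3.3  2.5  9.1]
```

View pics/p3.png

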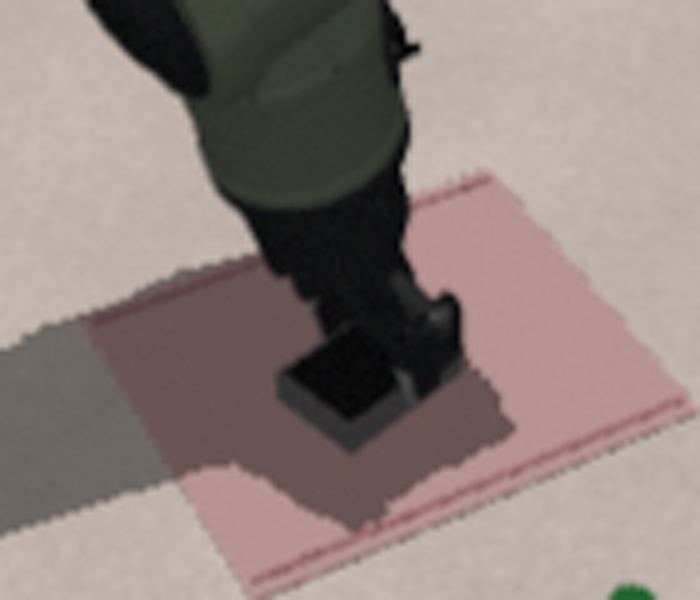

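The arm ran into its q5 and q6 limits here: leaning outward at this short reach is bad. The grip is shallow and off-centre, so I'll release, back off and regrasp from the mirrored side, leaning inward.

```bash
python3 -m handwheel '[{"dx":0,"dy":0,"dz":0,"wx":0,"wy":0,"wz":0,"claw":100},{"dx":0,"dy":0,"dz":0,"wx":0,"wy":0,"wz":0,"claw":100},{"dx":0,"dy":0,"dz":-1,"wx":0,"wy":0,"wz":0,"claw":100},{"dx":0,"dy":0,"dz":-3,"wx":0,"wy":0,"wz":0,"claw":100},{"dx":0,"dy":0,"dz":-4,"wx":0,"wy":0,"wz":0,"claw":100},{"dx":0,"dy":0,"dz":-4,"wx":0,"wy":-0.13,"wz":0,"claw":100},{"dx":0,"dy":0,"dz":0,"wx":0,"wy":-0.13,"wz":0,"claw":100},{"dx":0,"dy":0,"dz":0,"wx":0,"wy":0,"wz":-0.18,"claw":100}]' 
python3 -m handwheel '[{"dx":0,"dy":0,"dz":0,"wx":0,"wy":0,"wz":-0.18,"claw":100},{"dx":0,"dy":0,"dz":0,"wx":0,"wy":0,"wz":-0.18,"claw":100},{"dx":0,"dy":0,"dz":0,"wx":0,"wy":0,"wz":-0.18,"claw":100},{"dx":0,"dy":0,"dz":0,"wx":0,"wy":0,"wz":-0.18,"claw":100},{"dx":0,"dy":0,"dz":0,"wx":0,"wy":0,"wz":-0.18,"claw":100},{"dx":0,"dy":0,"dz":0,"wx":0,"wy":0,"wz":-0.18,"claw":100},{"dx":0,"dy":0,"dz":0,"wx":0,"wy":0,"wz":-0.18,"claw":100},{"dx":0,"dy":0,"dz":0,"wx":0,"wy":0,"wz":-0.18,"claw":100}]' 
python3 -m handwheel '[{"dx":0,"dy":0,"dz":0,"wx":0,"wy":0,"wz":-0.18,"claw":100},{"dx":0,"dy":0,"dz":0,"wx":0,"wy":0,"wz":-0.18,"claw":100},{"dx":0,"dy":0,"dz":0,"wx":0,"wy":0,"wz":-0.18,"claw":100},{"dx":0,"dy":0,"dz":0,"wx":0,"wy":0,"wz":-0.18,"claw":100},{"dx":0,"dy":0,"dz":0,"wx":0,"wy":0,"wz":-0.18,"claw":100},{"dx":0,"dy":0,"dz":0,"wx":0,"wy":0,"wz":-0.18,"claw":100},{"dx":0,"dy":0,"dz":0,"wx":0,"wy":0,"wz":-0.18,"claw":100},{"dx":0,"dy":0,"dz":0,"wx":0,"wy":0,"wz":-0.18,"claw":100}]' 
python3 meas.py | grep carrier
python3 -c "
from h import *;s=monitor.observe();print(np.round(s['qpos'],2))"; python3 go.py 507 -58 100 200.3 0
```

```text
clock: 7.78
position: [0.4952, -0.064, 0.116]
tool_rot: [-3.135, -0.036, 0.553]
force: [0.4, -0.8, -0.5]
grip_width: 0.0854
finger_force: 0.0
clock: 8.78
position: [0.4938, -0.0655, 0.1162]
tool_rot: [3.104, -0.014, 1.995]
force: [-0.1, -0.7, -0.2]
grip_width: 0.0856
finger_force: 0.0
clock: 9.78
position: [0.4938, -0.0655, 0.1161]
tool_rot: [3.123, 0.036, -2.849]
force: [-0.8, -0.9, -0.2]
grip_width: 0.0853
finger_force: 0.0
top carrier ((510.9375305175781, -60.49665069580078), (143.93162536621094, 155.8867645263672), 89.44606018066406)
side carrier ((503.855224609375, -68.8485107421875), (96.15885925292969, 69.02212524414062), 20.343463897705078)
[ 0.13  0.48 -0.13  2.05  0.06  0.59  1.83]
shift first cm [-1.43  0.33  1.67] | turn [ 0.018  0.036 -0.065] | shift after turn cm [-1.51  0.26  1.61]
```

```bash
python3 -m handwheel '[{"dx":-1.5,"dy":-0.3,"dz":0.5,"wx":0.018,"wy":0.14,"wz":-0.065,"claw":100},{"dx":-1.5,"dy":-0.2,"dz":0.5,"wx":0,"wy":0.14,"wz":0,"claw":100},{"dx":-1,"dy":0,"dz":0.5,"wx":0,"wy":0.14,"wz":0,"claw":100}]' 
python3 go.py 536.5 -49.4 79.4 200.3 22
```

```text
clock: 10.25
position: [0.5322, -0.0576, 0.0981]
tool_rot: [3.141, -0.387, -2.793]
force: [-0.8, 0.6, 0.8]
grip_width: 0.0853
finger_force: 0.0
shift first cm [-1.33  0.62  1.47] | turn [ 0.003 -0.003 -0.006] | shift after turn cm [-1.33  0.62  1.48]
```

```bash
python3 -m handwheel '[{"dx":-0.7,"dy":0.3,"dz":0.7,"wx":0,"wy":0,"wz":-0.006,"claw":100},{"dx":-0.6,"dy":0.3,"dz":0.8,"wx":0,"wy":0,"wz":0,"claw":100},{"dx":0,"dy":0,"dz":2,"wx":0,"wy":0,"wz":0,"claw":100},{"dx":0,"dy":0,"dz":2,"wx":0,"wy":0,"wz":0,"claw":100},{"dx":0,"dy":0,"dz":2,"wx":0,"wy":0,"wz":0,"claw":100}]' 
python3 go.py 508.4 -59.8 5.2 200.3 22
python3 - <<'E'
from h import *
f=cam('top');a=cv2.resize(f['frame'][150:260,200:340],None,fx=3,fy=3)
g=cam('side');b=cv2.resize(g['frame'][150:240,190:300],None,fx=4,fy=4,interpolation=2)
h=max(a.shape[0],b.shape[0]); c=np.zeros((h,a.shape[1]+b.shape[1],3),np.uint8)
c[:a.shape[0],:a.shape[1]]=a;c[:b.shape[0],a.shape[1]:]=b
c=cv2.resize(c,None,fx=.9,fy=.9); cv2.imwrite('pics/p4.png',c)
E
```

```text
clock: 10.88
position: [0.5135, -0.0581, 0.0233]
tool_rot: [3.137, -0.382, -2.784]
force: [0.9, 0.2, -0.9]
grip_width: 0.0855
finger_force: 0.0
shift first cm [-0.18  0.02  1.88] | turn [0.004 0.002 0.003] | shift after turn cm [-0.18  0.02  1.88]
```

View pics/p4.png

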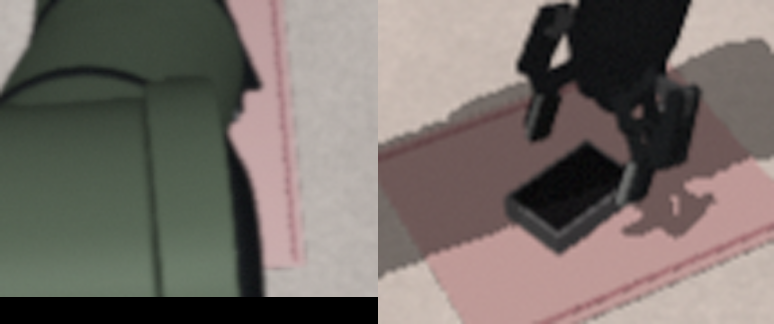

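The fingers straddle the block, left at (540,105) and right at (640,175), and tilt as intended. Lowering and closing.

```bash
python3 -m handwheel '[{"dx":-0.1,"dy":0,"dz":1,"wx":0,"wy":0,"wz":0,"claw":100},{"dx":-0.1,"dy":0,"dz":0.9,"wx":0,"wy":0,"wz":0,"claw":90},{"dx":0,"dy":0,"dz":0,"wx":0,"wy":0,"wz":0,"claw":75},{"dx":0,"dy":0,"dz":0,"wx":0,"wy":0,"wz":0,"claw":40},{"dx":0,"dy":0,"dz":0,"wx":0,"wy":0,"wz":0,"claw":40},{"dx":0,"dy":0,"dz":0,"wx":0,"wy":0,"wz":0,"claw":40}]' 60
python3 go.py 508.4 -59.8 5.2 200.3 22
```

```text
clock: 11.72
position: [0.5096, -0.0592, 0.0053]
tool_rot: [3.136, -0.383, -2.781]
force: [-0.1, 0.2, 5.9]
grip_width: 0.0545
finger_force: 63.8
shift first cm [ 0.12 -0.02  0.06] | turn [0.003 0.001 0.006] | shift after turn cm [ 0.12 -0.02  0.06]
```

```bash
python3 -m handwheel '[{"dx":0.5,"dy":0,"dz":-1.2,"wx":0,"wy":0,"wz":0,"claw":40},{"dx":1.2,"dy":0,"dz":-3,"wx":0,"wy":0,"wz":0,"claw":40},{"dx":1.2,"dy":0,"dz":-3,"wx":0,"wy":0,"wz":0,"claw":40},{"dx":1.2,"dy":0,"dz":-3,"wx":0,"wy":0,"wz":0,"claw":40},{"dx":0,"dy":0,"dz":0,"wx":-0.067,"wy":0,"wz":0.167,"claw":40},{"dx":0,"dy":0,"dz":0,"wx":-0.067,"wy":0,"wz":0.167,"claw":40},{"dx":0,"dy":0,"dz":0,"wx":-0.067,"wy":0,"wz":0.167,"claw":40},{"dx":0,"dy":0,"dz":0,"wx":-0.067,"wy":0,"wz":0.167,"claw":40}]' 60
python3 -m handwheel '[{"dx":0,"dy":0,"dz":0,"wx":-0.067,"wy":0,"wz":0.167,"claw":40},{"dx":0,"dy":0,"dz":0,"wx":-0.067,"wy":0,"wz":0.167,"claw":40},{"dx":0,"dy":0,"dz":0,"wx":-0.067,"wy":0,"wz":0.167,"claw":40},{"dx":0,"dy":0,"dz":0,"wx":-0.067,"wy":0,"wz":0.167,"claw":40},{"dx":0,"dy":0,"dz":0,"wx":-0.067,"wy":0,"wz":0.167,"claw":40}]' 60
python3 -c "
from h import *;s=monitor.observe();print(np.round(s['qpos'],2))"; python3 go.py 600 -60 150 104 22;python3 go.py 600 -60 150 104 0
```

```text
clock: 12.72
position: [0.5098, -0.0598, 0.1156]
tool_rot: [3.139, -0.386, 2.775]
force: [-0.2, 0.1, -1.7]
grip_width: 0.0548
finger_force: 63.6
clock: 13.35
position: [0.5097, -0.06, 0.1156]
tool_rot: [-3.14, -0.387, 1.874]
force: [0.3, 1.3, -0.7]
grip_width: 0.0548
finger_force: 63.6
[ 0.1   0.64  0.15  1.85 -0.53  0.94  0.91]
shift first cm [-1.2   8.61 -4.22] | turn [-0.024 -0.003  0.054] | shift after turn cm [-0.74  8.76 -4.01]
shift first cm [-1.2   8.61 -4.22] | turn [-0.013 -0.387  0.058] | shift after turn cm [-2.18  8.76 -3.44]
```

```bash
python3 -m handwheel '[{"dx":-0.7,"dy":2.1,"dz":-1,"wx":-0.02,"wy":-0.12,"wz":0.05,"claw":40},{"dx":-0.6,"dy":2.1,"dz":-1,"wx":0,"wy":-0.14,"wz":0,"claw":40},{"dx":-0.3,"dy":2.2,"dz":-1,"wx":0,"wy":-0.14,"wz":0,"claw":40},{"dx":0,"dy":2.2,"dz":-1,"wx":0,"wy":-0.17,"wz":0,"claw":40},{"dx":0,"dy":0,"dz":0,"wx":0,"wy":-0.17,"wz":0,"claw":40},{"dx":0,"dy":0,"dz":0,"wx":0,"wy":-0.17,"wz":0,"claw":40},{"dx":0,"dy":0,"dz":0,"wx":0,"wy":-0.17,"wz":0,"claw":40},{"dx":0,"dy":0,"dz":0,"wx":0,"wy":-0.17,"wz":0,"claw":40}]' 60
python3 -c "
from h import *;s=monitor.observe();print(np.round(s['qpos'],2))"; python3 go.py 600 -60 110 104 -68
```

```text
clock: 14.35
position: [0.5967, -0.0586, 0.1481]
tool_rot: [-3.141, 0.835, 1.827]
force: [0.0, 0.4, -3.1]
grip_width: 0.055
finger_force: 63.8
[-1.02  0.98  0.95  1.92  0.16  0.59 -0.21]
shift first cm [2.68 0.28 2.72] | turn [ 0.009 -0.352  0.007] | shift after turn cm [3.45 0.28 1.63]
```

```bash
python3 -m handwheel '[{"dx":0,"dy":0,"dz":0,"wx":0.004,"wy":-0.177,"wz":0.003,"claw":40},{"dx":0,"dy":0,"dz":0,"wx":0.004,"wy":-0.177,"wz":0.003,"claw":40},{"dx":3,"dy":-0.4,"dz":1.2,"wx":0,"wy":0,"wz":0,"claw":40},{"dx":3,"dy":-0.4,"dz":1.2,"wx":0,"wy":0,"wz":0,"claw":40},{"dx":0,"dy":0,"dz":0,"wx":0,"wy":0,"wz":0,"claw":40}]' 60
python3 -c "
from h import *;s=monitor.observe();print(np.round(s['qpos'],2))
f=cam('side');cv2.imwrite('pics/p5.png',cv2.resize(f['frame'][110:250,170:330],None,fx=4,fy=4,interpolation=2))"; python3 go.py 585 -60 60 104 -68.1
```

```text
clock: 14.98
position: [0.5878, -0.0613, 0.081]
tool_rot: [-3.128, 1.183, 1.828]
force: [-0.1, 0.4, -0.3]
grip_width: 0.0548
finger_force: 63.8
[-1.16  1.41  1.01  1.89  0.15  0.59 -0.47]
shift first cm [ 2.19 -0.28  0.65] | turn [-0.001 -0.005  0.003] | shift after turn cm [ 2.19 -0.29  0.64]
```

View pics/p5.png

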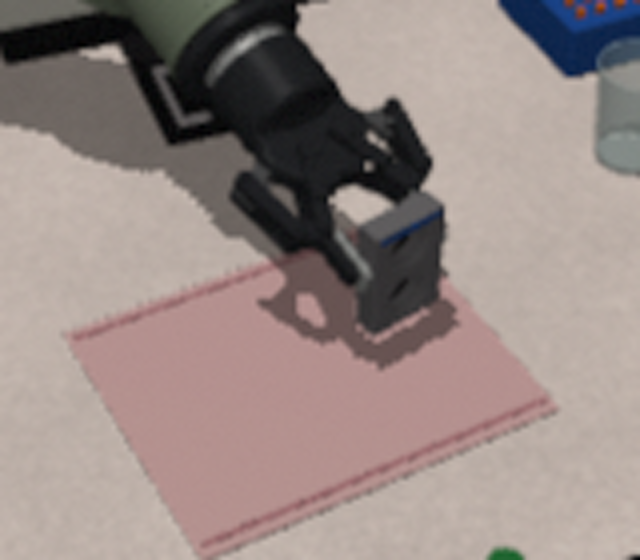

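The carrier hangs upright from the fingers, stripe end up at (410,225) and pockets facing the camera. Lowering it onto the mat.

```bash
python3 -m handwheel '[{"dx":1.2,"dy":0,"dz":0.5,"wx":0,"wy":-0.005,"wz":0.003,"claw":40},{"dx":1.1,"dy":0,"dz":0.45,"wx":0,"wy":0,"wz":0,"claw":40},{"dx":0.28,"dy":0,"dz":0.11,"wx":0,"wy":0,"wz":0,"claw":40},{"dx":0.1,"dy":0,"dz":0.04,"wx":0,"wy":0,"wz":0,"claw":40}]' 
python3 -m handwheel '[{"dx":0.15,"dy":0,"dz":0.06,"wx":0,"wy":0,"wz":0,"claw":40},{"dx":0,"dy":0,"dz":0,"wx":0,"wy":0,"wz":0,"claw":40}]' 
python3 -m handwheel '[{"dx":0.15,"dy":0,"dz":0.06,"wx":0,"wy":0,"wz":0,"claw":40},{"dx":0,"dy":0,"dz":0,"wx":0,"wy":0,"wz":0,"claw":40}]'
python3 - <<'E'
from h import *
for n in ['top','side']:
  f=cam(n)
  for r in optics.masks_of('carrier',n)[:2]: print(n,r['p'],r['rect'])
E
python3 go.py 585 -60 48 104 -68.1
```

```text
clock: 15.52
position: [0.5884, -0.0617, 0.0534]
tool_rot: [3.141, 1.189, 1.814]
force: [-0.0, -0.2, -1.6]
grip_width: 0.0542
finger_force: 63.8
clock: 15.78
position: [0.5884, -0.0616, 0.0518]
tool_rot: [3.141, 1.188, 1.813]
force: [0.2, 0.0, -1.1]
grip_width: 0.0548
finger_force: 63.8
clock: 16.02
position: [0.5883, -0.0616, 0.0501]
tool_rot: [3.141, 1.188, 1.814]
force: [-0.2, 0.6, -0.6]
grip_width: 0.055
finger_force: 63.8
top 0.63 [259.5, 154.3, 12.6, 25.2]
top 0.37 [368.3, 151.6, 7.1, 15.7]
side 0.85 [259.9, 171.0, 22.0, 30.4]
shift first cm [ 0.29 -0.29 -0.14] | turn [-0.001 -0.    -0.001] | shift after turn cm [ 0.29 -0.29 -0.14]
```

```bash
python3 -m handwheel '[{"dx":0.15,"dy":0,"dz":0.06,"wx":0,"wy":0,"wz":0,"claw":40},{"dx":0,"dy":0,"dz":0,"wx":0,"wy":0,"wz":0,"claw":40}]' 
python3 -m handwheel '[{"dx":0.1,"dy":0,"dz":0.04,"wx":0,"wy":0,"wz":0,"claw":40},{"dx":0,"dy":0,"dz":0,"wx":0,"wy":0,"wz":0,"claw":40}]'
```

```text
clock: 16.48
position: [0.5883, -0.0616, 0.0484]
tool_rot: [3.142, 1.188, 1.814]
force: [-0.6, -0.3, -1.5]
grip_width: 0.0546
finger_force: 63.8
clock: 16.73
position: [0.5884, -0.0617, 0.0477]
tool_rot: [3.141, 1.189, 1.813]
force: [-0.0, 0.5, 2.4]
grip_width: 0.0548
finger_force: 64.2
```

```bash
python3 -m handwheel '[{"dx":0.08,"dy":0,"dz":0.03,"wx":0,"wy":0,"wz":0,"claw":40},{"dx":0,"dy":0,"dz":0,"wx":0,"wy":0,"wz":0,"claw":40}]'
```

```text
clock: 16.98
position: [0.5884, -0.0618, 0.0477]
tool_rot: [3.14, 1.19, 1.812]
force: [-3.4, 3.9, 10.8]
grip_width: 0.0546
finger_force: 65.0
```

```bash
python3 -m handwheel '[{"dx":0,"dy":0,"dz":0,"wx":0,"wy":0,"wz":0,"claw":66},{"dx":0,"dy":0,"dz":0,"wx":0,"wy":0,"wz":0,"claw":75},{"dx":0,"dy":0,"dz":0,"wx":0,"wy":0,"wz":0,"claw":100},{"dx":0,"dy":0,"dz":0,"wx":0,"wy":0,"wz":0,"claw":100},{"dx":0,"dy":0,"dz":-1,"wx":0,"wy":0,"wz":0,"claw":100},{"dx":0,"dy":0,"dz":-2,"wx":0,"wy":0,"wz":0,"claw":100},{"dx":0,"dy":0,"dz":-4,"wx":0,"wy":0,"wz":0,"claw":100},{"dx":0,"dy":0,"dz":-4,"wx":0,"wy":0,"wz":0,"claw":100}]'
python3 - <<'E'
from h import *
f=cam('top');a=cv2.resize(f['frame'][120:230,200:320],None,fx=4,fy=4,interpolation=2)[:,:400]
f2=cam('side');b=cv2.resize(f2['frame'][130:240,220:320],None,fx=4,fy=4,interpolation=2)
cv2.imwrite('pics/p6.png',np.hstack([a,b]))
E
```

```text
clock: 17.98
position: [0.5632, 0.039, 0.0882]
tool_rot: [3.141, 1.188, 1.814]
force: [-0.2, -0.2, 0.9]
grip_width: 0.0854
finger_force: 0.0
```

View pics/p6.png

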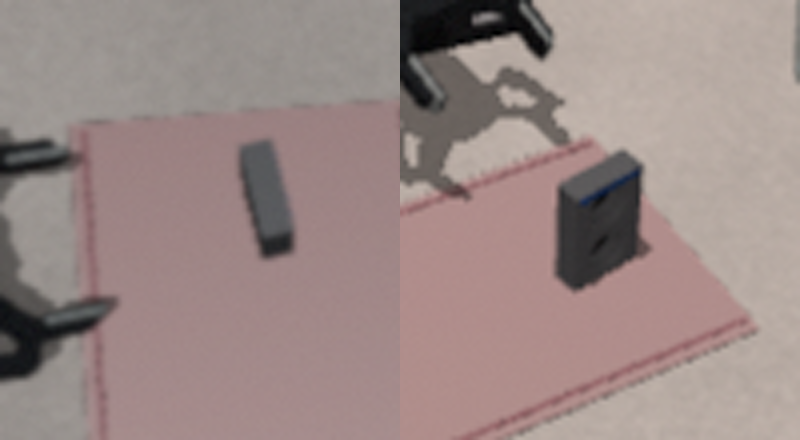

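Both views show the carrier standing on its own, with its top end at about (266,190) in the left crop. Measuring it for the second grasp.

```bash
python3 -m handwheel '[{"dx":-3,"dy":0,"dz":-1.2,"wx":0,"wy":0,"wz":0,"claw":100},{"dx":-4,"dy":0,"dz":-1.5,"wx":0,"wy":0.1,"wz":0,"claw":100},{"dx":-4,"dy":0,"dz":-1.5,"wx":0,"wy":0.18,"wz":0,"claw":100},{"dx":-4,"dy":0,"dz":-1.5,"wx":0,"wy":0.18,"wz":0,"claw":100},{"dx":-1,"dy":0,"dz":0,"wx":0,"wy":0.18,"wz":0,"claw":100},{"dx":0,"dy":0,"dz":0,"wx":0,"wy":0.18,"wz":0,"claw":100}]'
python3 - <<'E'
from h import *
f=cam('top'); im=f['frame']; s=optics.masks_of('carrier','top'); print([(r['p'],r['rect']) for r in s[:2]])
hsv=cv2.cvtColor(im,cv2.COLOR_BGR2HSV); 
y0,y1,x0,x1=148,192,252,282
m=np.zeros(im.shape[:2],np.uint8); m[y0:y1,x0:x1]=(hsv[y0:y1,x0:x1,1]<45)*255
k,l,st,ce=cv2.connectedComponentsWithStats(m); i=1+st[1:,4].argmax(); print(st[i])
obs=(l==i)
# fit box model: maximise IoU of projected box with region
from scipy.optimize import minimize
def hull(q):
    x,y,a=q[0]/1e3,q[1]/1e3,np.radians(q[2]); u=np.array([np.cos(a),np.sin(a)])
    v=np.array([-u[1],u[0]]); c=[]
    for s1 in(-1,1):
        for s2 in(-1,1):
            for z in(.004,.088): c.append([*(np.array([x,y])+s1*.01*u+s2*.028*v),z])
    p=cv2.convexHull(((proj(f,np.array(c))+.5)*16).astype(np.int32)); o=np.zeros((384*16//16*1,512),np.uint8)
    big=np.zeros((44*8,30*8),np.uint8); pp=((p.reshape(-1,2)/16-[x0,y0])*8).astype(np.int32); cv2.fillPoly(big,[pp],255)
    return cv2.resize(big,(30,44),interpolation=cv2.INTER_AREA)/255.
O=obs[y0:y1,x0:x1]
r=minimize(lambda q:np.abs(hull(q)-O).sum(),[588,-56,104],method='Nelder-Mead',options=dict(initial_simplex=[[588,-56,104],[596,-56,104],[588,-48,104],[588,-56,112]]))
print(r.x,r.fun,O.sum())
c=r.x[:2]; a=np.radians(r.x[2]); X=np.array([np.cos(a),np.sin(a)])
g=np.r_[c+7.5*X,42]; print('grasp',g,'pre',g-100*np.r_[np.sin(np.radians(62))*X,-np.cos(np.radians(62))])
s=monitor.observe();print(np.round(s['position'],3),np.round(s['tool_rot'],3),np.round(s['qpos'],2))
E
```

```text
clock: 18.82
position: [0.5692, 0.0182, 0.2369]
tool_rot: [-3.141, 0.436, 1.811]
force: [0.6, 0.1, -2.1]
grip_width: 0.0852
finger_force: 0.0
[(0.66, [260.3, 153.6, 12.0, 30.0]), (0.36, [365.5, 224.2, 10.6, 9.3])]
[ 252  148   30   44 1320]
[611.40462517 -55.15884457 161.78290166] 948.2117647058824 1320
grasp [604.28053416 -52.81420659  42.        ] pre [688.14985429 -80.41677274  88.94715628]
[0.57  0.014 0.239] [3.139 0.436 1.802] [-0.96  0.6   0.87  1.84 -0.01  0.87  0.05]
```

```bash
cat > st.py <<'E'
from h import *
from scipy.optimize import minimize
f=cam('top'); im=f['frame'].astype(int)
r=optics.masks_of('carrier','top')[0]; N=r['region']
y0,y1,x0,x1=148,192,252,282
O=((im[...,2]-im[...,1]<14)&(im[...,2]<120))[y0:y1,x0:x1]
k,l,st,ce=cv2.connectedComponentsWithStats(O.astype(np.uint8)); i=1+st[1:,4].argmax(); print(st[i],N.sum()); O=l==i
def hull(q):
    a=np.radians(q[2]); u=np.array([np.cos(a),np.sin(a)]); v=np.array([-u[1],u[0]])
    c=[[*(q[:2]/1e3+s1*.01*u+s2*.028*v),z] for s1 in(-1,1) for s2 in(-1,1) for z in(.004,.088)]
    p=cv2.convexHull(((proj(f,c)+.5-[x0,y0])*8).astype(np.int32)); b=np.zeros((352,240),np.uint8); cv2.fillPoly(b,[p],255)
    return cv2.resize(b,(30,44),interpolation=cv2.INTER_AREA)/255.
for M in (O,N[y0:y1,x0:x1]):
    r=minimize(lambda q:np.abs(hull(q)-M).sum(),[588,-56,104],method='Nelder-Mead',options=dict(initial_simplex=[[588,-56,104],[593,-56,104],[588,-51,104],[588,-56,109]]))
    print(r.x.round(1),round(r.fun),M.sum())
E
python3 st.py
```

```text
[  8   7  13  29 243] 246
[585.7 -52.8 102.2] 35 243
[583.9 -53.9 102.9] 36 246
```

```bash
python3 -m handwheel '[{"dx":0,"dy":0,"dz":0,"wx":0,"wy":0.145,"wz":0,"claw":100},{"dx":0,"dy":0,"dz":0,"wx":0,"wy":0.145,"wz":0,"claw":100},{"dx":0,"dy":0,"dz":0,"wx":0,"wy":0.145,"wz":0,"claw":100},{"dx":-4,"dy":0,"dz":0,"wx":0,"wy":0,"wz":0,"claw":100},{"dx":-4,"dy":0,"dz":0,"wx":0,"wy":0,"wz":0,"claw":100},{"dx":-4,"dy":0,"dz":0,"wx":0,"wy":0,"wz":0,"claw":100},{"dx":-4,"dy":0,"dz":0,"wx":0,"wy":0,"wz":0,"claw":100}]'
python3 -m handwheel '[{"dx":0,"dy":0,"dz":0,"wx":0,"wy":0.17,"wz":0,"claw":100},{"dx":0,"dy":0,"dz":0,"wx":0,"wy":0.17,"wz":0,"claw":100},{"dx":0,"dy":0,"dz":0,"wx":0,"wy":0.17,"wz":0,"claw":100},{"dx":0,"dy":0,"dz":0,"wx":0,"wy":0.17,"wz":0,"claw":100},{"dx":0,"dy":0,"dz":0,"wx":0,"wy":0.17,"wz":0,"claw":100},{"dx":0,"dy":0,"dz":0,"wx":0,"wy":0.17,"wz":0,"claw":100}]'
python3 -c "
from h import *;s=monitor.observe();print(np.round(s['qpos'],2))";python3 go.py 604.9 -131.8 89 103.5 62
```

```text
clock: 19.9
position: [0.6071, -0.1365, 0.2343]
tool_rot: [-3.134, 0.008, 1.813]
force: [0.9, -0.6, 0.3]
grip_width: 0.0854
finger_force: 0.0
clock: 20.65
position: [0.607, -0.1357, 0.2342]
tool_rot: [-3.126, -1.019, 1.8]
force: [0.2, 0.5, -0.6]
grip_width: 0.0852
finger_force: 0.0
[ 0.34  0.97  0.25  1.19 -0.85  1.85  0.96]
shift first cm [-12.14   0.     7.97] | turn [-0.01   0.063 -0.003] | shift after turn cm [-12.62  -0.12   7.19]
```

```bash
python3 -m handwheel '[{"dx":-3,"dy":0,"dz":1.8,"wx":-0.01,"wy":0,"wz":0,"claw":100},{"dx":-3,"dy":0,"dz":1.8,"wx":0,"wy":0,"wz":0,"claw":100},{"dx":-3,"dy":0,"dz":1.8,"wx":0,"wy":0.03,"wz":0,"claw":100},{"dx":-3,"dy":0,"dz":1.8,"wx":0,"wy":0.03,"wz":0,"claw":100},{"dx":0,"dy":0,"dz":0,"wx":0,"wy":0,"wz":0,"claw":100}]'
python3 -c "
from h import *;s=monitor.observe();print(np.round(s['qpos'],2))";python3 go.py 604.9 -131.8 89 103.5 62;python3 go.py 584.3 -46 42 103.5 62
```

```text
clock: 21.28
position: [0.6057, -0.1361, 0.0918]
tool_rot: [-3.128, -1.077, 1.793]
force: [-0.9, 0.1, 1.0]
grip_width: 0.0853
finger_force: 0.0
[ 0.37  1.17  0.22  1.18 -0.87  1.75  1.08]
shift first cm [-0.04  0.02  0.52] | turn [-0.002  0.005 -0.007] | shift after turn cm [-0.04  0.02  0.52]
shift first cm [ 0.    0.04 10.51] | turn [-0.002  0.005 -0.007] | shift after turn cm [-0.05  0.02 10.51]
```

Configuration is good. Approach, with a check picture just before straddling.

```bash
python3 -m handwheel '[{"dx":0,"dy":0,"dz":2,"wx":0,"wy":0.005,"wz":-0.007,"claw":100},{"dx":0,"dy":0,"dz":2,"wx":0,"wy":0,"wz":0,"claw":100},{"dx":0,"dy":0,"dz":2,"wx":0,"wy":0,"wz":0,"claw":100},{"dx":0,"dy":0,"dz":0,"wx":0,"wy":0,"wz":0,"claw":100}]'
python3 go.py 584.3 -46 42 103.5 62
python3 - <<'E'
from h import *
f=cam('top');a=cv2.resize(f['frame'][130:220,220:320],None,fx=4,fy=4,interpolation=2)
f2=cam('side');b=cv2.resize(f2['frame'][150:240,220:320],None,fx=4,fy=4,interpolation=2)
cv2.imwrite('pics/p7.png',np.hstack([a,b]))
E
```

```text
clock: 21.78
position: [0.5955, -0.0851, 0.0687]
tool_rot: [3.127, -1.078, 1.822]
force: [0.5, -0.5, -0.2]
grip_width: 0.0853
finger_force: 0.0
shift first cm [-0.42 -0.19  4.84] | turn [0.001 0.004 0.007] | shift after turn cm [-0.45 -0.18  4.84]
```

View pics/p7.png

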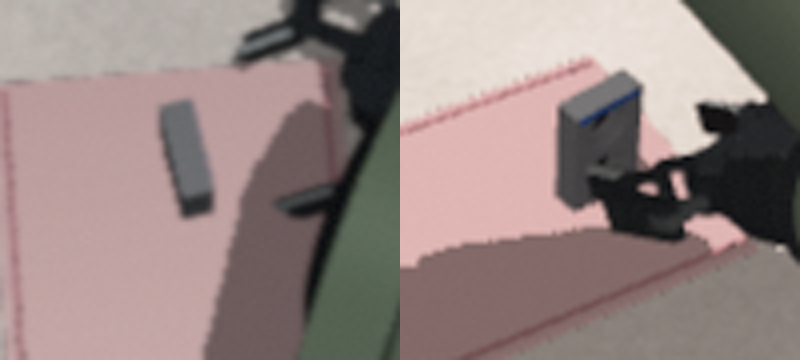

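Run:
```python
from h import *
s=monitor.observe();p=np.array(s['position']);R=rpy(s['tool_rot']).as_matrix()
off=dict(top=(220,130),side=(220,150))
for n in off:
    f=cam(n)
    for sg in (1,-1): print(n,'tip',sg,((proj(f,p-R[:,2]*.013+sg*R[:,1]*.0425)-off[n])*4).round())
    a=np.radians(103);u=np.array([np.cos(a),np.sin(a)]);v=np.array([-u[1],u[0]])
    c=[[*(np.array([.586,-.0533])+s1*.01*u+s2*.028*v),.088] for s1,s2 in((-1,-1),(-1,1),(1,1),(1,-1))]
    print('carrier top',((proj(f,c)-off[n])*4).round().tolist())
```

```text
top tip 1 [[244.  58.]]
top tip -1 [[280. 197.]]
carrier top [[190.0, 95.0], [213.0, 188.0], [179.0, 196.0], [156.0, 103.0]]
side tip 1 [[299. 116.]]
side tip -1 [[198. 175.]]
carrier top [[243.0, 82.0], [176.0, 119.0], [157.0, 102.0], [223.0, 66.0]]
```

```bash
python3 -m handwheel '[{"dx":-0.25,"dy":-0.12,"dz":0.5,"wx":0,"wy":0,"wz":0.007,"claw":100},{"dx":-0.2,"dy":-0.12,"dz":0.5,"wx":0,"wy":0.004,"wz":0,"claw":100},{"dx":0,"dy":0,"dz":1.5,"wx":0,"wy":0,"wz":0,"claw":100},{"dx":0,"dy":0,"dz":1.5,"wx":0,"wy":0,"wz":0,"claw":100},{"dx":0,"dy":0,"dz":0.8,"wx":0,"wy":0,"wz":0,"claw":100},{"dx":0,"dy":0,"dz":0,"wx":0,"wy":0,"wz":0,"claw":100}]'
python3 go.py 584.3 -46 42 103.5 62; python3 st.py
```

```text
clock: 22.72
position: [0.5839, -0.0477, 0.0415]
tool_rot: [3.138, -1.082, 1.807]
force: [0.9, 0.2, 0.4]
grip_width: 0.0859
finger_force: 0.0
shift first cm [0.12 0.07 0.12] | turn [ 0.004 -0.     0.   ] | shift after turn cm [0.12 0.07 0.12]
[  8   8  14  28 241] 190
[583.7 -53.5 104. ] 42 241
[588.2 -44.   92.8] 257 0
```

```bash
python3 -m handwheel '[{"dx":0.12,"dy":0,"dz":0.12,"wx":0,"wy":0,"wz":0,"claw":80},{"dx":0,"dy":0,"dz":0,"wx":0,"wy":0,"wz":0,"claw":72},{"dx":0,"dy":0,"dz":0,"wx":0,"wy":0,"wz":0,"claw":67},{"dx":0,"dy":0,"dz":0,"wx":0,"wy":0,"wz":0,"claw":62},{"dx":0,"dy":0,"dz":0,"wx":0,"wy":0,"wz":0,"claw":40},{"dx":0,"dy":0,"dz":0,"wx":0,"wy":0,"wz":0,"claw":40}]' 60
python3 go.py 584.3 -46 42 103.5 62
```

```text
clock: 23.58
position: [0.5839, -0.0471, 0.0425]
tool_rot: [3.136, -1.082, 1.807]
force: [0.7, -2.0, 6.6]
grip_width: 0.0548
finger_force: 64.6
shift first cm [0.   0.07 0.11] | turn [0.005 0.    0.   ] | shift after turn cm [0.   0.07 0.11]
```

```bash
python3 -m handwheel '[{"dx":1,"dy":0,"dz":-0.5,"wx":0,"wy":0,"wz":0,"claw":40},{"dx":3.5,"dy":0,"dz":-1.85,"wx":0,"wy":0,"wz":0,"claw":40},{"dx":3.5,"dy":0,"dz":-1.85,"wx":0,"wy":0,"wz":0,"claw":40},{"dx":3.5,"dy":0,"dz":-1.85,"wx":0,"wy":0,"wz":0,"claw":40},{"dx":2.5,"dy":0,"dz":-1.3,"wx":0,"wy":-0.17,"wz":0,"claw":40},{"dx":0,"dy":0,"dz":0,"wx":0,"wy":-0.175,"wz":0,"claw":40},{"dx":0,"dy":0,"dz":0,"wx":0,"wy":-0.175,"wz":0,"claw":40},{"dx":0,"dy":0,"dz":0,"wx":0,"wy":-0.175,"wz":0,"claw":40}]'
python3 -m handwheel '[{"dx":0,"dy":0,"dz":0,"wx":0,"wy":-0.175,"wz":0,"claw":40},{"dx":0,"dy":0,"dz":0,"wx":0,"wy":-0.175,"wz":0,"claw":40},{"dx":0,"dy":0,"dz":0,"wx":0,"wy":-0.175,"wz":0,"claw":40},{"dx":0,"dy":0,"dz":0,"wx":0,"wy":-0.175,"wz":0,"claw":40},{"dx":0,"dy":0,"dz":0,"wx":0,"wy":-0.175,"wz":0,"claw":40},{"dx":0,"dy":0,"dz":0,"wx":0.08,"wy":0,"wz":0.16,"claw":40},{"dx":0,"dy":0,"dz":0,"wx":0.08,"wy":0,"wz":0.16,"claw":40},{"dx":0,"dy":0,"dz":0,"wx":0.08,"wy":0,"wz":0.16,"claw":40}]'
python3 -c "
from h import *;s=monitor.observe();print(np.round(s['qpos'],2))";python3 go.py 588 260.5 120 -4.4 -28
```

```text
clock: 24.58
position: [0.5834, -0.0465, 0.2015]
tool_rot: [3.137, -0.381, 1.803]
force: [0.3, 0.6, -1.9]
grip_width: 0.0545
finger_force: 64.1
clock: 25.58
position: [0.5829, -0.0451, 0.2001]
tool_rot: [3.129, 0.479, 1.255]
force: [-0.3, 0.2, -0.2]
grip_width: 0.0549
finger_force: 64.1
[-0.82  0.85  0.97  1.67 -0.24  1.07 -0.18]
shift first cm [29.61 -8.93 -6.45] | turn [ 0.63  -0.016  1.18 ] | shift after turn cm [  2.14 -30.5    7.94]
```

```bash
python3 -m handwheel '[{"dx":0,"dy":0,"dz":0,"wx":0.079,"wy":-0.002,"wz":0.1475,"claw":40},{"dx":0,"dy":0,"dz":0,"wx":0.079,"wy":-0.002,"wz":0.1475,"claw":40},{"dx":0,"dy":0,"dz":0,"wx":0.079,"wy":-0.002,"wz":0.1475,"claw":40},{"dx":0,"dy":0,"dz":0,"wx":0.079,"wy":-0.002,"wz":0.1475,"claw":40},{"dx":0,"dy":0,"dz":0,"wx":0.079,"wy":-0.002,"wz":0.1475,"claw":40},{"dx":0,"dy":0,"dz":0,"wx":0.079,"wy":-0.002,"wz":0.1475,"claw":40},{"dx":0,"dy":0,"dz":0,"wx":0.079,"wy":-0.002,"wz":0.1475,"claw":40},{"dx":0,"dy":0,"dz":0,"wx":0.079,"wy":-0.002,"wz":0.1475,"claw":40}]'
python3 -m handwheel '[{"dx":0,"dy":-5,"dz":0,"wx":0,"wy":0,"wz":0,"claw":40},{"dx":0,"dy":-5,"dz":0,"wx":0,"wy":0,"wz":0,"claw":40},{"dx":0,"dy":-5,"dz":0,"wx":0,"wy":0,"wz":0,"claw":40},{"dx":0,"dy":-5,"dz":0,"wx":0,"wy":0,"wz":0,"claw":40},{"dx":0,"dy":-5,"dz":0,"wx":0,"wy":0,"wz":0,"claw":40},{"dx":0,"dy":-4,"dz":0,"wx":0,"wy":0,"wz":0,"claw":40},{"dx":0,"dy":-1,"dz":0,"wx":0,"wy":0,"wz":0,"claw":40}]'
python3 -c "
from h import *;s=monitor.observe();print(np.round(s['qpos'],2))";python3 go.py 588 260.5 60 -4.4 -28
```

```text
clock: 26.58
position: [0.5831, -0.0459, 0.2003]
tool_rot: [-3.141, 0.49, -0.078]
force: [0.4, 0.8, -1.6]
grip_width: 0.0548
finger_force: 64.1
clock: 27.45
position: [0.6045, 0.256, 0.2001]
tool_rot: [-3.14, 0.49, -0.069]
force: [0.2, -0.8, -1.3]
grip_width: 0.055
finger_force: 64.1
[-0.8   1.12  1.05  1.13 -0.89  1.84 -1.5 ]
shift first cm [ 5.11 -0.32 13.15] | turn [0.002 0.001 0.007] | shift after turn cm [ 5.1  -0.33 13.16]
```

```bash
python3 -m handwheel '[{"dx":1.3,"dy":-0.1,"dz":3.3,"wx":0,"wy":0,"wz":0.007,"claw":40},{"dx":1.3,"dy":-0.1,"dz":3.3,"wx":0,"wy":0,"wz":0,"claw":40},{"dx":1.3,"dy":-0.1,"dz":3.3,"wx":0,"wy":0,"wz":0,"claw":40},{"dx":1.2,"dy":0,"dz":3.2,"wx":0,"wy":0,"wz":0,"claw":40},{"dx":0,"dy":0,"dz":0,"wx":0,"wy":0,"wz":0,"claw":40}]'
python3 -c "
from h import *;s=monitor.observe();print(np.round(s['qpos'],2))
f=cam('top');a=cv2.resize(f['frame'][120:220,90:190],None,fx=4,fy=4,interpolation=2)
f2=cam('side');b=cv2.resize(f2['frame'][80:180,180:280],None,fx=4,fy=4,interpolation=2)
cv2.imwrite('pics/p8.png',np.hstack([a,b]))
";python3 go.py 588 260.5 11.4 -4.4 -28
```

```text
clock: 28.08
position: [0.5876, 0.2563, 0.059]
tool_rot: [3.136, 0.493, -0.083]
force: [0.2, -0.2, -1.0]
grip_width: 0.0544
finger_force: 64.0
[-0.82  1.25  0.99  1.26 -0.97  1.65 -1.44]
shift first cm [ 2.24 -0.41  4.52] | turn [ 0.002  0.    -0.004] | shift after turn cm [ 2.24 -0.39  4.52]
```

View pics/p8.png

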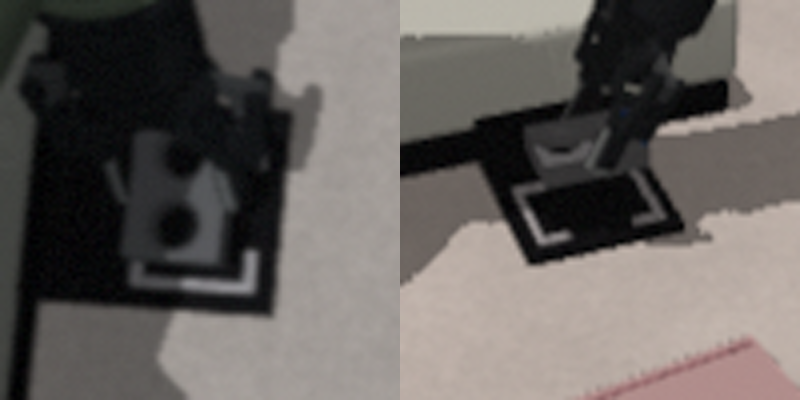

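Run:
```python
from h import *
f=cam('top'); o=np.array([90,120]); im=f['frame']
def rect(c,yaw,L,W,z):
    a=np.radians(yaw);u=np.array([np.cos(a),np.sin(a)]);v=np.array([-u[1],u[0]])
    return [[*(np.array(c)/1e3+s1*L/2e3*u+s2*W/2e3*v),z] for s1,s2 in((-1,-1),(-1,1),(1,1),(1,-1))]
s=monitor.observe(); p=np.array(s['position'])*1e3
big=cv2.resize(im[120:220,90:190],None,fx=6,fy=6,interpolation=2)
for q,col in ((rect((591.5,260.2),-4.4,104,76,.012),(0,255,0)),(rect((p[0]+3.5,p[1]-.3),-4.6,84,56,(p[2]+16.6)/1e3),(0,0,255)),(rect((p[0]+3.5,p[1]-.3),-4.6,84,56,(p[2]-3.4)/1e3),(0,128,255))):
    cv2.polylines(big,[((proj(f,q)-o+.5)*6-.5).round().astype(np.int32)],True,col,1)
cv2.imwrite('pics/p9.png',cv2.convertScaleAbs(big,alpha=1.6))
```

```text
(no output)
```

View pics/p9.png

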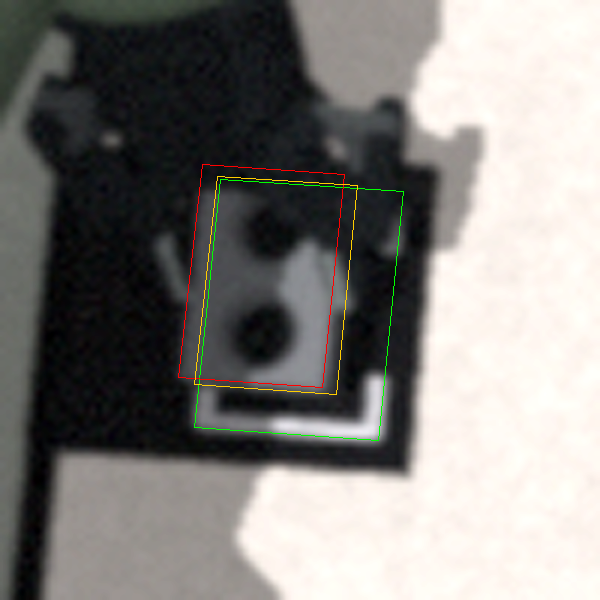

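Pockets face up, with the stripe end outward under the fingers. The overlay puts the carrier 1–2 mm nearer −x/−y than my model, so I'm correcting the target to (589.5, 262).

```bash
python3 -m handwheel '[{"dx":0.7,"dy":-0.28,"dz":1,"wx":0,"wy":0,"wz":0,"claw":40},{"dx":0.7,"dy":-0.27,"dz":1,"wx":0,"wy":0,"wz":0,"claw":40},{"dx":0.6,"dy":0,"dz":1.3,"wx":0,"wy":0,"wz":0,"claw":40},{"dx":0,"dy":0,"dz":0,"wx":0,"wy":0,"wz":0,"claw":40}]'
python3 go.py 589.5 262 11.4 -4.4 -28
python3 - <<'E'
from h import *
o=dict(top=[90,120],side=[180,80]); B=[]
def rect(c,yaw,L,W,z):
    a=np.radians(yaw);u=np.array([np.cos(a),np.sin(a)]);v=np.array([-u[1],u[0]])
    return [[*(np.array(c)/1e3+s1*L/2e3*u+s2*W/2e3*v),z] for s1,s2 in((-1,-1),(-1,1),(1,1),(1,-1))]
s=monitor.observe(); p=np.array(s['position'])*1e3
for n in o:
    f=cam(n); x,y=o[n]; big=cv2.convertScaleAbs(cv2.resize(f['frame'][y:y+100,x:x+100],None,fx=4,fy=4,interpolation=2),alpha=1.6)
    for q,col in ((rect((591.5,260.2),-4.4,104,76,.012),(0,255,0)),(rect((p[0]+3.5,p[1]-.3),-4.6,84,56,(p[2]+16.6)/1e3),(0,0,255))):
        cv2.polylines(big,[((proj(f,q)-o[n]+.5)*4-.5).round().astype(np.int32)],True,col,1)
    B.append(big)
cv2.imwrite('pics/p10.png',np.hstack(B))
E
```

```text
clock: 28.72
position: [0.5905, 0.2619, 0.0204]
tool_rot: [3.137, 0.492, -0.082]
force: [1.0, -0.0, -0.8]
grip_width: 0.0542
finger_force: 64.0
shift first cm [ 0.34 -0.01  0.84] | turn [ 0.003  0.003 -0.004] | shift after turn cm [ 0.33 -0.    0.84]
```

```bash
python3 -m handwheel '[{"dx":0.14,"dy":0,"dz":0.26,"wx":0,"wy":0,"wz":0,"claw":40},{"dx":0,"dy":0,"dz":0,"wx":0,"wy":0,"wz":0,"claw":40}]'
python3 -m handwheel '[{"dx":0.09,"dy":0,"dz":0.18,"wx":0,"wy":0,"wz":0,"claw":40},{"dx":0,"dy":0,"dz":0,"wx":0,"wy":0,"wz":0,"claw":40}]'
python3 -m handwheel '[{"dx":0.07,"dy":0,"dz":0.13,"wx":0,"wy":0,"wz":0,"claw":40},{"dx":0,"dy":0,"dz":0,"wx":0,"wy":0,"wz":0,"claw":40}]'
```

```text
clock: 29.08
position: [0.5913, 0.2622, 0.019]
tool_rot: [3.138, 0.49, -0.081]
force: [-0.5, 0.3, -1.7]
grip_width: 0.0546
finger_force: 64.0
clock: 29.32
position: [0.5911, 0.2621, 0.0168]
tool_rot: [3.138, 0.49, -0.081]
force: [0.3, -0.0, -1.5]
grip_width: 0.0545
finger_force: 64.0
clock: 29.58
position: [0.5911, 0.2621, 0.0154]
tool_rot: [3.138, 0.49, -0.081]
force: [-0.1, 0.3, -1.0]
grip_width: 0.0545
finger_force: 64.0
```

```bash
python3 -m handwheel '[{"dx":-0.06,"dy":0,"dz":0.2,"wx":0,"wy":0,"wz":0,"claw":40},{"dx":0,"dy":0,"dz":0,"wx":0,"wy":0,"wz":0,"claw":40}]'
python3 -m handwheel '[{"dx":0.05,"dy":0,"dz":0.09,"wx":0,"wy":0,"wz":0,"claw":40},{"dx":0,"dy":0,"dz":0,"wx":0,"wy":0,"wz":0,"claw":40}]'
python3 -m handwheel '[{"dx":0.05,"dy":0,"dz":0.09,"wx":0,"wy":0,"wz":0,"claw":40},{"dx":0,"dy":0,"dz":0,"wx":0,"wy":0,"wz":0,"claw":40}]'
```

```text
clock: 29.82
position: [0.5895, 0.2623, 0.0138]
tool_rot: [3.138, 0.49, -0.081]
force: [-0.1, 0.9, -1.4]
grip_width: 0.0548
finger_force: 64.0
clock: 30.08
position: [0.5897, 0.2622, 0.0129]
tool_rot: [3.138, 0.49, -0.081]
force: [-0.3, -0.2, -2.0]
grip_width: 0.0547
finger_force: 64.0
clock: 30.32
position: [0.5898, 0.2622, 0.0123]
tool_rot: [3.138, 0.49, -0.081]
force: [-1.6, 0.9, 4.6]
grip_width: 0.0543
finger_force: 64.6
```

```bash
python3 -m handwheel '[{"dx":0.02,"dy":0,"dz":0.04,"wx":0,"wy":0,"wz":0,"claw":40},{"dx":0,"dy":0,"dz":0,"wx":0,"wy":0,"wz":0,"claw":66},{"dx":0,"dy":0,"dz":0,"wx":0,"wy":0,"wz":0,"claw":75},{"dx":0,"dy":0,"dz":0,"wx":0,"wy":0,"wz":0,"claw":95},{"dx":0,"dy":0,"dz":0,"wx":0,"wy":0,"wz":0,"claw":95}]'
python3 -m handwheel '[{"dx":0,"dy":0,"dz":-1,"wx":0,"wy":0,"wz":0,"claw":95},{"dx":0,"dy":0,"dz":-3,"wx":0,"wy":0,"wz":0,"claw":95},{"dx":0,"dy":0,"dz":-5,"wx":0,"wy":0,"wz":0,"claw":95},{"dx":0,"dy":0,"dz":-5,"wx":0,"wy":0,"wz":0,"claw":95},{"dx":0,"dy":0,"dz":-5,"wx":0,"wy":0,"wz":0,"claw":95},{"dx":0,"dy":3,"dz":-3,"wx":0,"wy":0,"wz":0,"claw":95},{"dx":0,"dy":5,"dz":0,"wx":0,"wy":0.17,"wz":0,"claw":95},{"dx":0,"dy":5,"dz":0,"wx":0,"wy":0.17,"wz":0,"claw":95}]'
cat > tr.py <<'E'
from h import *
from scipy.optimize import minimize
f=cam('top'); im=f['frame']; g=cv2.cvtColor(im,cv2.COLOR_BGR2GRAY)
for n in ('top','side'):
    cam(n); print(n,[(round(r['p'],2),r['rect'],r['region'].sum()) for r in optics.masks_of('carrier',n)[:2]])
np.set_printoptions(linewidth=250)
print(g[148:198:1,116:162]//10)
h=cv2.cvtColor(im,cv2.COLOR_BGR2HSV); m=cv2.inRange(h,(100,90,20),(130,255,255)); v=np.argwhere(m[140:200,110:170])[:,::-1]+[110,140]; print('blue',len(v),v.mean(0) if len(v) else '', ray(f,v.mean(0),.028) if len(v) else '')
E
python3 tr.py; python3 go.py 543 -272 230 60 0
```

```text
clock: 30.95
position: [0.5897, 0.2622, 0.0114]
tool_rot: [3.138, 0.49, -0.081]
force: [0.0, -0.5, 0.9]
grip_width: 0.0809
finger_force: 0.0
clock: 31.95
position: [0.6882, 0.1477, 0.206]
tool_rot: [-3.14, 0.217, -0.082]
force: [2.8, 0.5, -0.4]
grip_width: 0.0812
finger_force: 0.0
top []
side [(0.91, [212.1, 120.8, 29.0, 15.7], np.int64(385))]
[[ 1  1  1 ...  1  2  2]
 [ 1  1  1 ...  0  0  1]
 [ 1  1  1 ...  0  1  1]
 ...
 [ 3  3  3 ...  7  9  9]
 [ 8  7  6 ...  7  9  9]
 [12 11  9 ...  8  9  9]]
blue 47 [138.59574468 154.0212766 ] [0.63091654 0.25868222 0.028     ]
shift first cm [-1.127e+01  4.331e+01 -4.000e-02] | turn [-0.128  0.196 -1.124] | shift after turn cm [-43.86   8.6   -2.39]
```

```bash
python3 -m handwheel '[{"dx":0,"dy":4,"dz":0,"wx":0,"wy":0.108,"wz":0,"claw":95},{"dx":0,"dy":4,"dz":0,"wx":0,"wy":0.108,"wz":0,"claw":95},{"dx":0,"dy":3,"dz":0,"wx":0,"wy":0,"wz":0.13,"claw":70},{"dx":0,"dy":3,"dz":0,"wx":0,"wy":0,"wz":0.13,"claw":70},{"dx":0,"dy":3,"dz":0,"wx":0,"wy":0,"wz":0.13,"claw":70}]'
python3 -c "
from h import *;s=monitor.observe();print(np.round(s['qpos'],2))"; python3 go.py 543 -272 206 -27 0
python3 - <<'E'
from h import *
f=cam('top'); im=f['frame']
h=cv2.cvtColor(im,cv2.COLOR_BGR2HSV)
m=cv2.inRange(h,(100,90,20),(130,255,255))[140:200,110:170]; k,l,s,c=cv2.connectedComponentsWithStats(m)
for i in range(1,k):
    if s[i,4]>4: print('blue',s[i]+[110,140,0,0,0],c[i]+[110,140],ray(f,c[i]+[110,140],.028))
print([(round(r['p'],2),r['rect'],r['region'].sum()) for r in optics.masks_of('carrier','top')[:2]])
g=cv2.cvtColor(im,cv2.COLOR_BGR2GRAY)
for y in range(146,200): print(y,' '.join('%3d'%v for v in g[y,114:160]))
E
```

```text
clock: 32.83
position: [0.6631, -0.0173, 0.2049]
tool_rot: [3.141, 0.006, -0.475]
force: [0.4, -0.5, -0.2]
grip_width: 0.06
finger_force: 0.0
[-0.65  0.91  1.11  1.54 -0.84  1.24 -1.44]
shift first cm [ 0.95 28.14 -0.1 ] | turn [ 0.001  0.006 -0.003] | shift after turn cm [ 0.86 28.14 -0.11]
[]
146  77  81  83  85  83  84  84  84  84  86  85  86  85  85  86  86  86  84  86  85  86  85  87  86  85  85  86  86  85  85  84  85  85  83  85  84  84  85  84  84  83  85  82  83  83  82
147  61  73  80  83  84  84  84  83  85  86  86  85  86  85  85  85  86  86  87  84  85  86  87  84  86  85  85  86  86  84  85  85  84  85  84  84  85  84  84  84  82  83  82  81  81  81
148  35  49  66  77  82  83  86  84  86  85  85  85  87  86  86  85  85  85  85  86  85  87  85  85  85  86  84  85  85  86  85  85  84  85  85  83  84  83  85  84  84  81  83  83  84  81
149  20  28  44  59  72  80  83  86  85  86  85  86  87  85  85  85  86  87  86  86  86  87  85  85  84  86  86  85  85  85  86  86  84  85  85  84  85  84  83  84  83  83  82  82  81  81
150  22  18  22  33  51  68  79  84  86  86  86  87 
[... 8647 characters left out ...]
  81  80  81  80  82  81  80  77  79  76  76  76  74  74  73  72  72  72  70  71  68  59  43  28  21  18  20  20  19  16  16  16  16  13
197  85  84  84  84  84  83  84  83  82  81  81  81  81  79  80  79  80  78  79  77  78  76  75  73  73  74  73  72  74  72  72  69  68  64  53  34  24  20  18  18  17  21  16  15  21  15
198  84  84  83  82  84  83  83  83  81  81  81  80  80  79  80  80  79  77  78  76  75  76  73  74  74  73  73  71  73  71  71  69  69  66  59  42  28  20  17  20  19  18  13  13  12  15
199  82  84  83  82  84  83  81  82  81  80  80  80  80  78  79  79  77  78  76  75  74  73  72  73  73  72  73  72  72  72  69  68  66  66  63  54  38  25  18  21  17  16  14  17  17  19
```

```bash
python3 -m handwheel '[{"dx":0.1,"dy":4.7,"dz":0,"wx":0,"wy":0.006,"wz":0,"claw":75},{"dx":0.2,"dy":4.7,"dz":0,"wx":0,"wy":0,"wz":0,"claw":75},{"dx":0.2,"dy":4.7,"dz":0,"wx":0,"wy":0,"wz":0,"claw":75},{"dx":0.2,"dy":4.7,"dz":0,"wx":0,"wy":0,"wz":0,"claw":75},{"dx":0.2,"dy":4.7,"dz":0,"wx":0,"wy":0,"wz":0,"claw":75},{"dx":0,"dy":4.6,"dz":0,"wx":0,"wy":0,"wz":0,"claw":75},{"dx":0,"dy":0,"dz":0,"wx":0,"wy":0,"wz":0,"claw":75}]'
python3 -c "
from h import *;s=monitor.observe();print(np.round(s['qpos'],2))"; python3 go.py 543 -272 80 -27 0
cat > tr.py <<'E'
from h import *
from scipy.optimize import minimize
def box(f,q,L,W,z0,z1):
    a=np.radians(q[2]);u=np.array([np.cos(a),np.sin(a)]);v=np.array([-u[1],u[0]])
    return proj(f,[[*(np.array(q[:2])/1e3+s1*L/2e3*u+s2*W/2e3*v),z] for s1 in(-1,1) for s2 in(-1,1) for z in (z0,z1)])
for n in ('top','side'):
    f=cam(n); im=f['frame']; h=cv2.cvtColor(im,cv2.COLOR_BGR2HSV)
    x0,x1,y0,y1=(112,166,142,204) if n=='top' else (190,262,105,150)
    m=cv2.inRange(h,(100,70,15),(130,255,255))[y0:y1,x0:x1]; k,l,s,c=cv2.connectedComponentsWithStats(m)
    for i in range(1,k):
        if s[i,4]>4: print(n,'blue',s[i]+[x0,y0,0,0,0],ray(f,c[i]+[x0,y0],.028).round(4))
    R=optics.masks_of('carrier',n)
    if not R: continue
    r=R[0]; M=r['region'][y0:y1,x0:x1]; print(n,round(r['p'],2),r['rect'])
    def hull(q):
        p=cv2.convexHull(((box(f,q,84,56,.008,.028)+.5-[x0,y0])*8).astype(np.int32)); b=np.zeros(((y1-y0)*8,(x1-x0)*8),np.uint8); cv2.fillPoly(b,[p],255)
        return cv2.resize(b,(x1-x0,y1-y0),interpolation=cv2.INTER_AREA)/255.
    o=minimize(lambda q:np.abs(hull(q)-M).sum(),[592,261,-4],method='Nelder-Mead',options=dict(initial_simplex=[[592,261,-4],[597,261,-4],[592,266,-4],[592,261,2]]))
    print('fit',o.x.round(1),round(o.fun),M.sum())
cv2.imwrite('pics/side_t.png',im)
E
python3 tr.py; python3 meas.py | egrep 'green'
```

```text
clock: 33.8
position: [0.5418, -0.2745, 0.2057]
tool_rot: [3.14, -0.001, -0.475]
force: [0.6, -0.2, 1.2]
grip_width: 0.064
finger_force: 0.0
[-0.27  0.81  1.09  1.71 -0.78  1.13 -0.99]
shift first cm [-0.02 -0.29 12.57] | turn [ 0.001 -0.001 -0.004] | shift after turn cm [-1.000e-02 -2.800e-01  1.257e+01]
top blue [129 152  21   5  55] [0.6309 0.2585 0.028 ]
top 0.72 [126.2, 152.0, 25.3, 39.1]
fit [593.4 261.2  -5.3] 46 852
side blue [235 118   7  10  27] [0.6317 0.2624 0.028 ]
side 0.77 [212.3, 118.1, 29.3, 21.4]
fit [591.  261.6  -7. ] 27 415Traceback (most recent call last):
  File "meas.py", line 7, in <module>
    c=max(cv2.findContours(m,0,1)[0],key=cv2.contourArea)
ValueError: max() iterable argument is empty
```

Carrier fit in the tray: centre about (592.3, 261.5), yaw −5°, within the nest's margins. Now the vial.

```bash
python3 go.py 544 -273 22 -27 0
python3 -m handwheel '[{"dx":0.1,"dy":-0.1,"dz":5,"wx":0,"wy":0,"wz":0,"claw":75},{"dx":0.05,"dy":-0.15,"dz":5,"wx":0,"wy":0,"wz":0,"claw":75},{"dx":0,"dy":0,"dz":2,"wx":0,"wy":0,"wz":0,"claw":75},{"dx":0,"dy":0,"dz":0,"wx":0,"wy":0,"wz":0,"claw":75}]'
python3 go.py 544 -273 22 -27 0
python3 - <<'E'
from h import *
for n in ('side','top'):
    f=cam(n); R=optics.masks_of('sample_vial',n)
    for r in R[:1]:
        v=np.argwhere(r['region'])[:,::-1]; print(n,round(r['p'],2),r['rect'],len(v),ray(f,v.mean(0),.025).round(4)); X=v.mean(0)
    h=cv2.cvtColor(f['frame'],cv2.COLOR_BGR2HSV); m=cv2.inRange(h,(45,90,25),(85,255,255)); k,l,s,ce=cv2.connectedComponentsWithStats(m)
    for i in range(1,k):
        if s[i,4]>40: print(s[i],ray(f,ce[i],.025).round(4))
    print('axis proj base/top at 544,-273',proj(f,[[.544,-.273,0],[.544,-.273,.05]]).round(1).tolist())
E
```

```text
shift first cm [ 0.19  0.18 18.29] | turn [0.    0.    0.001] | shift after turn cm [ 0.18  0.18 18.29]
clock: 34.6
position: [0.5447, -0.2699, 0.0849]
tool_rot: [3.141, 0.001, -0.472]
force: [0.6, 0.7, 0.8]
grip_width: 0.0642
finger_force: 0.0
shift first cm [0.09 0.3  6.29] | turn [ 0.001  0.001 -0.001] | shift after turn cm [0.08 0.3  6.29]
side 0.57 [287.8, 248.4, 13.4, 17.7] 148 [ 0.538  -0.2785  0.025 ]
[291 249  10  18 124] [ 0.5411 -0.2767  0.025 ]
axis proj base/top at 544,-273 [[294.7, 262.9], [296.4, 250.0]]
axis proj base/top at 544,-273 [[355.1, 188.8], [359.0, 185.9]]
```

Run:
```python
from h import *
from scipy.optimize import minimize
th=np.linspace(0,6.283,40)
S=[]
for n,(x0,x1,y0,y1) in dict(top=(345,375,175,205),side=(280,310,238,278)).items():
    f=cam(n); im=cv2.imread(f'pics/{n}0.png')[y0:y1,x0:x1].astype(int)
    M=(im[...,1]-im[...,2]>8); print(n,M.sum(),np.argwhere(M).min(0)+[y0,x0],np.argwhere(M).max(0)+[y0,x0]); S.append((f,x0,x1,y0,y1,M))
def cost(q,S):
    e=0
    for f,x0,x1,y0,y1,M in S:
        P=np.array([[q[0]/1e3+.012*np.cos(t),q[1]/1e3+.012*np.sin(t),z] for t in th for z in(0,.05)])
        p=cv2.convexHull(((proj(f,P)+.5-[x0,y0])*8).astype(np.int32)); b=np.zeros(((y1-y0)*8,(x1-x0)*8),np.uint8); cv2.fillPoly(b,[p],255)
        e+=np.abs(cv2.resize(b,(x1-x0,y1-y0),interpolation=cv2.INTER_AREA)/255.-M).sum()
    return e
for s in (S,S[:1],S[1:]):
    o=minimize(cost,[543,-273],(s,),method='Nelder-Mead',options=dict(initial_simplex=[[543,-273],[548,-273],[543,-268]])); print(o.x.round(1),round(o.fun))
```

```text
top 112 [182 352] [192 364]
side 184 [247 291] [266 301]
[ 543.3 -273.9] 52
[ 544.1 -275.2] 22
[ 543.5 -272.9] 25
```

```bash
python3 -m handwheel '[{"dx":0.09,"dy":0.39,"dz":0,"wx":0,"wy":0,"wz":0,"claw":75},{"dx":0,"dy":0,"dz":2.2,"wx":0,"wy":0,"wz":0,"claw":75},{"dx":0,"dy":0,"dz":2.2,"wx":0,"wy":0,"wz":0,"claw":75},{"dx":0,"dy":0,"dz":1.9,"wx":0,"wy":0,"wz":0,"claw":75},{"dx":0,"dy":0,"dz":0,"wx":0,"wy":0,"wz":0,"claw":50},{"dx":0,"dy":0,"dz":0,"wx":0,"wy":0,"wz":0,"claw":36}]' 30
python3 -m handwheel '[{"dx":0,"dy":0,"dz":0,"wx":0,"wy":0,"wz":0,"claw":30},{"dx":0,"dy":0,"dz":0,"wx":0,"wy":0,"wz":0,"claw":15},{"dx":0,"dy":0,"dz":0,"wx":0,"wy":0,"wz":0,"claw":15},{"dx":0,"dy":0,"dz":0,"wx":0,"wy":0,"wz":0,"claw":15}]' 30
python3 go.py 543.6 -273.8 22 -27 0
```

```text
clock: 35.65
position: [0.5437, -0.2743, 0.0223]
tool_rot: [3.141, 0.0, -0.472]
force: [-0.4, 0.5, -0.4]
grip_width: 0.0309
finger_force: 0.0
clock: 36.15
position: [0.5441, -0.2741, 0.0226]
tool_rot: [3.141, -0.001, -0.472]
force: [-1.4, 1.1, 6.3]
grip_width: 0.0233
finger_force: 29.5
shift first cm [-0.06 -0.01  0.06] | turn [ 0.    -0.001 -0.001] | shift after turn cm [-0.06 -0.01  0.06]
```

```bash
python3 -m handwheel '[{"dx":0,"dy":0,"dz":-1.5,"wx":0,"wy":0,"wz":0,"claw":15},{"dx":0,"dy":0,"dz":-4,"wx":0,"wy":0,"wz":0,"claw":15},{"dx":0,"dy":0,"dz":-4.5,"wx":0,"wy":0,"wz":0,"claw":15},{"dx":0,"dy":0,"dz":-3,"wx":0,"wy":0,"wz":0,"claw":15},{"dx":-0.8,"dy":-2.3,"dz":0,"wx":0,"wy":0,"wz":0,"claw":15},{"dx":-1.6,"dy":-4.6,"dz":0,"wx":0,"wy":0,"wz":0,"claw":15},{"dx":-1.6,"dy":-4.6,"dz":0,"wx":0,"wy":0,"wz":0,"claw":15},{"dx":-1.6,"dy":-4.6,"dz":0,"wx":0,"wy":0,"wz":0,"claw":15}]' 30
python3 -m handwheel '[{"dx":-1.6,"dy":-4.6,"dz":0,"wx":0,"wy":0,"wz":0,"claw":15},{"dx":-1.6,"dy":-4.6,"dz":0,"wx":0,"wy":0,"wz":0,"claw":15},{"dx":-1.6,"dy":-4.6,"dz":0,"wx":0,"wy":0,"wz":0,"claw":15},{"dx":-1.6,"dy":-4.6,"dz":0,"wx":0,"wy":0,"wz":0,"claw":15},{"dx":-1.6,"dy":-4.6,"dz":0,"wx":0,"wy":0,"wz":0,"claw":15},{"dx":-1.6,"dy":-4.6,"dz":0,"wx":0,"wy":0,"wz":0,"claw":15},{"dx":-1.6,"dy":-4.6,"dz":0,"wx":0,"wy":0,"wz":0,"claw":15},{"dx":-0.8,"dy":-2.3,"dz":0,"wx":0,"wy":0,"wz":0,"claw":15}]' 30
python3 -m handwheel '[{"dx":0,"dy":0,"dz":0,"wx":0,"wy":0,"wz":-0.13,"claw":15},{"dx":0,"dy":0,"dz":0,"wx":0,"wy":0,"wz":-0.13,"claw":15},{"dx":0,"dy":0,"dz":0,"wx":0,"wy":0,"wz":-0.13,"claw":15},{"dx":0,"dy":0,"dz":0,"wx":0,"wy":0,"wz":0,"claw":15}]' 30
python3 -c "
from h import *;s=monitor.observe();print(np.round(s['qpos'],2))"; python3 go.py 613.3 260 80 -5 0
```

```text
clock: 37.15
position: [0.5671, -0.1036, 0.1529]
tool_rot: [-3.141, -0.0, -0.473]
force: [1.3, 0.1, -1.0]
grip_width: 0.023
finger_force: 29.5
clock: 38.15
position: [0.6169, 0.2598, 0.1525]
tool_rot: [-3.142, 0.0, -0.469]
force: [0.5, -0.5, 0.5]
grip_width: 0.0227
finger_force: 29.5
clock: 38.65
position: [0.6172, 0.2567, 0.1529]
tool_rot: [-3.141, -0.0, -0.083]
force: [-0.5, 0.3, 0.1]
grip_width: 0.0232
finger_force: 29.5
[-1.03  0.94  1.02  1.58 -0.86  1.13 -1.46]
shift first cm [-0.42 -0.29  7.29] | turn [-0.001 -0.     0.004] | shift after turn cm [-0.42 -0.3   7.29]
```

```bash
python3 -m handwheel '[{"dx":-0.42,"dy":-0.3,"dz":2,"wx":0,"wy":0,"wz":0.004,"claw":15},{"dx":0,"dy":0,"dz":3,"wx":0,"wy":0,"wz":0,"claw":15},{"dx":0,"dy":0,"dz":2.3,"wx":0,"wy":0,"wz":0,"claw":15},{"dx":0,"dy":0,"dz":0,"wx":0,"wy":0,"wz":0,"claw":15}]' 30
cat > v.py <<'E'
from h import *
from scipy.optimize import minimize
th=np.linspace(0,6.283,40); s=monitor.observe(); p=np.array(s['position']); print(p.round(4))
b=p[2]-.0226
for n in ('side','top'):
    f=cam(n); im=f['frame'].astype(int); c=proj(f,[[p[0],p[1],b+.025]])[0].astype(int); x0,y0=c-25; x1,y1=c+25
    w=im[y0:y1,x0:x1]; M=(w[...,1]-w[...,2]>8)&(w[...,1]-w[...,0]>0); 
    k,l,st,ce=cv2.connectedComponentsWithStats(M.astype(np.uint8)); 
    for i in range(1,k):
        if st[i,4]>15:
            print(n,st[i]+[x0,y0,0,0,0],ce[i]+[x0,y0])
    for z in (0,.036,.05): print('  pred axis z',z,proj(f,[[p[0],p[1],b+z]])[0].round(1), 'half width px',round(.012*f['f']/(f['R']@p+f['t'])[2],1))
E
python3 v.py; python3 tr.py; python3 go.py 613.3 260 80 -5 0
```

```text
clock: 39.15
position: [0.6123, 0.2597, 0.077]
tool_rot: [3.14, 0.003, -0.087]
force: [0.8, 1.0, -0.3]
grip_width: 0.0232
finger_force: 29.5
[0.6123 0.2597 0.077 ]
side [228 103   9  17  62] [230.35483871 113.61290323]
  pred axis z 0 [232.4 117.2] half width px 3.9
  pred axis z 0.036 [232.  107.4] half width px 3.9
  pred axis z 0.05 [231.9 103.6] half width px 3.9
top [125 158  13   7  42] [131.26190476 160.92857143]
  pred axis z 0 [134.9 159.4] half width px 5.1
  pred axis z 0.036 [130.5 156.3] half width px 5.1
  pred axis z 0.05 [128.7 155. ] half width px 5.1
top 0.73 [125.9, 153.5, 24.7, 36.3]
fit [591.6 261.   -5.6] 207 680
side blue [235 118   7  10  27] [0.6315 0.2609 0.028 ]
side 0.6 [212.6, 121.3, 31.6, 18.0]
fit [589.6 258.5  -5. ] 28 453
shift first cm [-0.03  0.02 -0.03] | turn [-0.    -0.001  0.001] | shift after turn cm [-0.03  0.02 -0.03]
```

```bash
python3 -m handwheel '[{"dx":0,"dy":0,"dz":1.5,"wx":0,"wy":0,"wz":0,"claw":15},{"dx":0,"dy":0,"dz":1.0,"wx":0,"wy":0,"wz":0,"claw":15},{"dx":0,"dy":0,"dz":0,"wx":0,"wy":0,"wz":0,"claw":15}]' 30
python3 go.py 613.2 259.8 54 -5 0
python3 -m handwheel '[{"dx":0,"dy":0,"dz":0.3,"wx":0,"wy":0,"wz":0,"claw":15},{"dx":0,"dy":0,"dz":0,"wx":0,"wy":0,"wz":0,"claw":15}]' 30
python3 -m handwheel '[{"dx":0,"dy":0,"dz":0.2,"wx":0,"wy":0,"wz":0,"claw":15},{"dx":0,"dy":0,"dz":0,"wx":0,"wy":0,"wz":0,"claw":15}]' 30
```

```text
clock: 39.83
position: [0.6127, 0.2598, 0.0527]
tool_rot: [3.141, 0.002, -0.086]
force: [0.1, 0.3, -0.0]
grip_width: 0.0231
finger_force: 29.5
shift first cm [ 0.05  0.   -0.13] | turn [0.001 0.002 0.001] | shift after turn cm [ 0.05  0.   -0.13]
clock: 40.08
position: [0.6132, 0.2601, 0.0509]
tool_rot: [3.141, 0.0, -0.086]
force: [0.5, -0.2, -0.3]
grip_width: 0.023
finger_force: 29.5
clock: 40.33
position: [0.6132, 0.2601, 0.0488]
tool_rot: [3.141, 0.0, -0.086]
force: [0.3, -0.3, 0.3]
grip_width: 0.0229
finger_force: 29.5
```

Below the mouth height with no contact force; continuing.

```bash
python3 -m handwheel '[{"dx":0,"dy":0,"dz":0.3,"wx":0,"wy":0,"wz":0,"claw":15},{"dx":0,"dy":0,"dz":0,"wx":0,"wy":0,"wz":0,"claw":15}]' 30
python3 -m handwheel '[{"dx":0,"dy":0,"dz":0.3,"wx":0,"wy":0,"wz":0,"claw":15},{"dx":0,"dy":0,"dz":0,"wx":0,"wy":0,"wz":0,"claw":15}]' 30
```

```text
clock: 40.58
position: [0.6131, 0.26, 0.0456]
tool_rot: [3.141, 0.001, -0.086]
force: [0.1, -0.3, -0.4]
grip_width: 0.0232
finger_force: 29.5
clock: 40.83
position: [0.6131, 0.26, 0.0426]
tool_rot: [3.141, 0.001, -0.086]
force: [-0.3, -0.2, -0.1]
grip_width: 0.0231
finger_force: 29.5
```

In the pocket. Lowering to the floor (expected TCP z ≈ 35.6 mm).

```bash
python3 -m handwheel '[{"dx":0,"dy":0,"dz":0.3,"wx":0,"wy":0,"wz":0,"claw":15},{"dx":0,"dy":0,"dz":0.2,"wx":0,"wy":0,"wz":0,"claw":15},{"dx":0,"dy":0,"dz":0,"wx":0,"wy":0,"wz":0,"claw":15}]' 30
python3 -m handwheel '[{"dx":0,"dy":0,"dz":0.1,"wx":0,"wy":0,"wz":0,"claw":15},{"dx":0,"dy":0,"dz":0,"wx":0,"wy":0,"wz":0,"claw":15}]' 30
```

```text
clock: 41.2
position: [0.6131, 0.26, 0.0377]
tool_rot: [3.141, 0.001, -0.086]
force: [0.7, 0.1, -0.1]
grip_width: 0.0232
finger_force: 29.5
clock: 41.45
position: [0.6132, 0.26, 0.0368]
tool_rot: [3.141, 0.0, -0.086]
force: [-0.2, -0.4, 0.6]
grip_width: 0.0229
finger_force: 29.5
```

```bash
python3 -m handwheel '[{"dx":0,"dy":0,"dz":0.1,"wx":0,"wy":0,"wz":0,"claw":15},{"dx":0,"dy":0,"dz":0,"wx":0,"wy":0,"wz":0,"claw":15}]' 30
python3 -m handwheel '[{"dx":0,"dy":0,"dz":0.05,"wx":0,"wy":0,"wz":0,"claw":15},{"dx":0,"dy":0,"dz":0,"wx":0,"wy":0,"wz":0,"claw":15}]' 30
```

```text
clock: 41.7
position: [0.6132, 0.2601, 0.0358]
tool_rot: [3.141, 0.0, -0.086]
force: [0.4, 0.2, -1.3]
grip_width: 0.0232
finger_force: 29.5
clock: 41.95
position: [0.6133, 0.26, 0.0357]
tool_rot: [3.142, 0.0, -0.086]
force: [-1.3, -0.0, 5.1]
grip_width: 0.0231
finger_force: 30.1
```

Floor contact at 35.7 mm, as expected. Releasing and withdrawing straight up.

```bash
python3 -m handwheel '[{"dx":0,"dy":0,"dz":0,"wx":0,"wy":0,"wz":0,"claw":31},{"dx":0,"dy":0,"dz":0,"wx":0,"wy":0,"wz":0,"claw":40},{"dx":0,"dy":0,"dz":0,"wx":0,"wy":0,"wz":0,"claw":65},{"dx":0,"dy":0,"dz":0,"wx":0,"wy":0,"wz":0,"claw":65},{"dx":0,"dy":0,"dz":-1,"wx":0,"wy":0,"wz":0,"claw":65},{"dx":0,"dy":0,"dz":-3,"wx":0,"wy":0,"wz":0,"claw":65},{"dx":0,"dy":0,"dz":-5,"wx":0,"wy":0,"wz":0,"claw":65},{"dx":0,"dy":0,"dz":-5,"wx":0,"wy":0,"wz":0,"claw":65}]' 30
python3 -m handwheel '[{"dx":0,"dy":4,"dz":-2,"wx":0,"wy":0,"wz":0,"claw":65},{"dx":0,"dy":4.5,"dz":0,"wx":0,"wy":0,"wz":0,"claw":65},{"dx":0,"dy":4.5,"dz":0,"wx":0,"wy":0,"wz":0,"claw":65},{"dx":0,"dy":4.5,"dz":0,"wx":0,"wy":0,"wz":0,"claw":65},{"dx":0,"dy":4.5,"dz":0,"wx":0,"wy":0,"wz":0,"claw":65},{"dx":0,"dy":4.5,"dz":0,"wx":0,"wy":0,"wz":0,"claw":65},{"dx":0,"dy":4.5,"dz":0,"wx":0,"wy":0,"wz":0,"claw":65},{"dx":0,"dy":0,"dz":0,"wx":0,"wy":0,"wz":0,"claw":65}]' 30
python3 tr.py
python3 - <<'E'
from h import *
for n in ('top','side'):
    f=cam(n); im=f['frame'].astype(int); M=((im[...,1]-im[...,2]>8)&(im[...,1]-im[...,0]>0)).astype(np.uint8)
    x0,x1,y0,y1=(112,166,142,204) if n=='top' else (190,262,90,150)
    k,l,st,ce=cv2.connectedComponentsWithStats(M[y0:y1,x0:x1])
    for i in range(1,k):
        if st[i,4]>15: print(n,st[i]+[x0,y0,0,0,0])
    print('pred base/top',proj(f,[[.6132,.26,.013],[.6132,.26,.063]]).round(1).tolist())
    for o in ('blank_vial','old_vial','forceps'): print(o,[(round(r['p'],2),r['rect']) for r in optics.masks_of(o,n)[:1]])
E
```

```text
clock: 42.95
position: [0.6132, 0.2598, 0.1775]
tool_rot: [3.141, 0.0, -0.087]
force: [0.3, 0.4, 0.1]
grip_width: 0.0556
finger_force: 0.0
clock: 43.95
position: [0.5859, -0.0526, 0.1966]
tool_rot: [3.141, -0.001, -0.092]
force: [0.4, 0.4, -0.2]
grip_width: 0.0554
finger_force: 0.0
top blue [129 152  20   5  47] [0.6312 0.2577 0.028 ]
top 0.51 [126.3, 150.0, 21.4, 22.7]
fit [ 717.6  336.3 -154.6] 148 148
side blue [236 118   6  10  27] [0.6313 0.2603 0.028 ]
side 0.94 [212.8, 121.4, 31.3, 17.2]
fit [590.  258.8  -7.5] 91 349
top [ 114  142   52   62 1770]
top [112 196  17   8  88]
pred base/top [[139.6, 162.3], [133.8, 158.3]]
blank_vial [(0.58, [367.5, 226.1, 9.8, 10.1])]
old_vial [(0.67, [126.9, 152.0, 17.9, 13.6])]
forceps [(0.71, [403.1, 185.6, 20.5, 49.0])]
side [228 113   9  14 106]
pred base/top [[233.0, 127.8], [232.5, 114.8]]
blank_vial [(0.69, [257.5, 271.2, 6.8, 22.1])]
old_vial [(0.51, [325.0, 248.3, 10.6, 21.3])]
forceps [(0.66, [280.4, 308.6, 44.6, 32.1])]
```

```bash
python3 -c "
from workcell import job_done; print(job_done())"
```

```text
the job is handed in; nothing more can be done
None
```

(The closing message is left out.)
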